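# Pin back the belt tensioner of a potter's wheel

## Robot

A 7-joint arm with a two-finger parallel gripper is mounted at the origin on the work surface. World frame = base frame: x ahead of the robot, y to its left, z up, the work surface at z = 0. Lengths are in mm, angles in rad, forces in N, time in s.
With the tool pointing down it reaches from about 425 to 925 mm from the base axis. Payload 6.8 kg.
Tool frame: the origin (TCP) lies at the very end of the fingers, on their centre line; the grasp point (between the pads) lies 19 mm behind it (env.grip_point_offset is the distance from the TCP to the grasp point, in mm); x points along the fingers, z is the direction in which the jaws open and shut, and the axes are right-handed (so a half turn about x gives the same grasp; the last joint's range is limited). The gripper opens to 85 mm and grips with 20 to 120 N. Pads are 22 mm wide; open, the fingers measure 114 mm over their backs; the gripper's body (76 mm by 85 mm) begins 54 mm behind the grasp point. The pads swing forward as they close: fully open they stand 13 mm farther back than shut.
Start: joints at [1.194, 0.477, 0.022, 1.555, -0.011, 1.109, -0.083], TCP at [179.271, -650.776, 231.308] pointing down, gripper open.
Joint ranges: [-2.96, 2.96], [-0.34, 2.1], [-1.41, 1.46], [0.24, 2.44], [-1.37, 4.51], [0.17, 1.92], [-2.96, 2.96]. Speed limits (rad/s): [2.39, 2.39, 3.14, 3.14, 3.14, 3.14, 3.14].

## Interface

Orientations are given as a rotation vector (axis times angle).
In Python, from rig import env gives the robot as it stands.
- The arm moves only by the tool play_rows, never from a script. Its argument "motion" is a list of rows, each an object of numbers: "tx", "ty", "tz": the shift along the tool's x, y, z in cm; "spin": the turn about the tool's x in degrees; "claw": the closure in counts, from 0 (fully open) to 255 (shut). A call has 1 to 8 rows; each row is the pose to reach, as a shift and turn from the pose measured when the call began, along the tool's axes at that moment; what a row does not reach only later rows make up. A row lasts 1/10 s, in which the tool goes at most 50 mm and 8.59 degrees, less where a joint would pass 70% of its speed; a pose out of reach is approached as far as the arm can. A call with a gripper value outside its range is refused whole. The fingers move at their own pace and stop on an object; "newtons" is the grip in N (left out, the last holds). Time passes only in rows, so rows that repeat a pose let the fingers close. It gives the time, the measured TCP pose, the force and the opening at its end, in the units of the state.
- env.read_state(): the state, without advancing time (a new reading comes with each control period).
- env.capture(name): name is "scene" or "top"; returns the picture (400x640x3 uint8, red, green, blue); there is no depth.
- env.camera_info(name): a dict with "vertical_fov" (degrees; the focal length in pixels is half the picture's height over the tangent of half this angle, whatever the lens; pixels are square), "cx", "cy" (the principal point, pixels), "extrinsics" (4x4, takes a point from world to camera coordinates). Camera axes: x right, y down, z forward; pixel columns grow to the right and rows downward; lengths in mm; the calibration is good to about 2 mm. A picture is of the moment at which its call begins. camera_info takes no time and is no camera call.
- env.finish_job(): hands the job in, once; it reports no verdict.
The state is a dict: "time": time; "q": joint angles; "joint_vel": joint speeds; "tau": joint torques, N m; "ee_pos": TCP position; "tcp_rot": TCP orientation; "contact_force": force on the tool from outside, world axes, zero at the start; "moment": the same for the moment, N m; "width": opening from 0.0 (shut) to 1.0 (fully open).
Only numpy, scipy, OpenCV 4.12 (cv2) and the standard library are available. Lean on these libraries where they do the work, as an engineer would, in place of code of your own. Each camera call takes 0.05 s, during which the arm holds its last target.

## Task

The drive deck of the potter's wheel needs its sprung tensioner arm locked back for a belt change. First lay the steel locking pin, head up, in the sloping wooden rest and let go of it, then take it afresh so that you can hold it upright; with the pin push the arm back against its spring until the pin drops upright and fully home into the hole in the deck's block (its exact place is set differently each time, so feel for it), and let go so that the arm is left leaning on the pin. Leave the mug, jar and wrench where they are.

Things in the scene. Friction and masses are not known exactly. Their poses are not given: they have to be found in the camera images.
- pin_mid (a point): Loose steel locking pin, 105 mm long, about 140 g: round shank 12 mm thick, 60 mm long, then a flat head 45 mm long, 22 wide (local y), 12 thick (local z). Starts lying flat on the bench. Point: on its axis, half-way along. Local x runs from tip to head: tip at -52.5 mm, shoulder of the head at +7.5, head's end at +52.5, centre of mass near +11.
- pin_tip (a point): The tip end of the pin, on its axis; same axes as pin_mid. The last 4 mm of the shank taper to 8 mm.
- rest_toe (a point): Where the pin's tip lies in the sloping rest: on the pin's axis, against the toe board (square to the slope, 8 mm higher than the axis), 40 mm above the bench. Axes as the rest's. From here the pin's axis runs up along (0.707, 0, 0.707); the bed's outward normal is (-0.707, 0, 0.707).
- rest: Fixed wooden sloping rest on a foot 120 x 70 x 12 mm; origin under the foot's centre, z up. Its bed, 6 mm below the pin's axis, rises at 45 degrees to local +x (roughly to the robot's left). Its first 45 mm is a trough 20 mm wide with walls 5 mm higher than the axis; from there to 99 mm it is a bare spine 16 wide, 12 thick, on which the head lies flat, fingers astride.
- nominal (a point): Fixed drive deck: grey plate 230 x 210 x 8 mm, z up, local +x roughly to the robot's right. On it an aluminium block 40 x 40 mm, top at 32 mm above the bench, with a vertical hole in its middle, 14 mm wide, 24 deep, 1.5 mm chamfer. The block is clamped anywhere within 6 mm either way along local y: this point is the mean place of the hole's mouth; the hole must be felt (or seen) for.
- pivot (a point): Vertical axis of the tensioner arm, at the arm's mid thickness, 54 mm above the bench; seen from nominal at (-90, +17) mm in the deck's x, y. Its post with coil spring and cap stands to 79 mm above the bench. A fixed aluminium pulley 60 mm wide, at (-45, +72) mm from nominal, is lower than 40 mm.
- notch (a point): Moves with the arm: where the pin's axis lies when the shank is in the arm's notch, 90 mm from the pivot along the arm (local x) and 17 mm off its centre line (to local -y), at mid thickness. The notch is 20 mm wide, 11 deep, between two lugs on the arm's -y edge. The pin pushes the arm to local +y.
- bar_end (a point): Top of the nut at the free end of the tensioner arm, 137 mm from the pivot, 64 mm above the bench. The arm is a steel bar 22 mm wide, 8 thick, underside 50 and top 58 mm above the bench, reaching 152 mm from the pivot; a black roller 40 mm wide hangs below its end. Axes as notch.
- tension_arm (a joint): Angle of the tensioner arm, rad, counter-clockwise from above: 0 = sprung home on its stop, 0.60 = notch over nominal (0.53 to 0.67 over the hole, as the block is clamped), 0.76 = far stop. The spring always drives it back to 0: about 2.8 N at the notch at home, 4.4 N at 0.60.
- mug: White ceramic mug 80 mm wide, 90 mm high; bystander. Origin at the centre of its underside.
- jar: Glass jar 64 mm wide, 85 mm high; bystander. Origin at the centre of its underside.
- wrench: Steel wrench lying on the bench; bystander. Origin in the middle of its underside.
Things that resemble listed ones, but are neither listed nor needed, are in the scene too. What is shaped like the part that bears pin_mid but green is not meant. What is shaped like the rest but yellow is not meant.

How it is judged:
By the outcome, as a careful person would: the job done as asked, in the order asked, and still so for the second after the job is handed in, with the robot touching nothing.
It also fails if it takes over 64 s, if anything falls off the work surface, if the arm or the gripper's body presses on something with over 40 N, if the wrist force passes 120 N, or if a joint passes its speed limit or range.

## Working session

There is one attempt and no reset: what is moved stays moved. The work goes in short steps, Python scripts to look and compute and a tool call to move; the robot and the scene stay as the last step left them, time stands still between calls to the robot, and variables do not carry over. Pictures are saved under pics/ and viewed, and the job is handed in when it is done.

Besides the shell and the picture viewer there is one more tool, called after ">>>" in YAML: its name, and indented under it one key for each argument. play_rows: Moves the arm, as the interface text tells. Its arguments: {"type":"object","properties":{"motion":{"type":"array","items":{"type":"object","properties":{"tx":{"type":"number"},"ty":{"type":"number"},"tz":{"type":"number"},"spin":{"type":"number"},"claw":{"type":"number"}}}},"newtons":{"type":"number"}},"required":["motion"]}

```bash
ls -la; mkdir -p pics; python3 - <<'E'
from rig import env
import cv2,json
s=env.read_state();print(s)
for n in("scene","top"):
    im=env.capture(n);cv2.imwrite(f"pics/{n}0.png",cv2.cvtColor(im,cv2.COLOR_RGB2BGR));print(n,env.camera_info(n))
print(env.grip_point_offset)
E
```

```text
total 12
drwxr-xr-x  3 agent agent 4096 Dec  7 15:02 .
drwxr-xr-x 23 root  root  4096 Dec  7 15:01 ..
drwxr-xr-x  2 agent agent 4096 Dec  7 15:02 pics
{'time': 0.0, 'q': array([ 1.19390304,  0.47778635,  0.02236893,  1.55644698, -0.01152017,
        1.10931202, -0.08309873]), 'joint_vel': array([ 0.00060913, -0.00064735, -0.00012972,  0.00076504, -0.00114637,
        0.00152302, -0.00024914]), 'tau': array([-1.25334598e-03, -5.96444643e+01,  1.60711057e+00, -2.81201291e+01,
        1.24464871e-02,  9.40223923e-03, -1.81789483e-05]), 'ee_pos': array([ 179.07468171, -650.19738086,  230.33739058]), 'tcp_rot': array([ 1.01001001,  1.32600803, -1.00834691]), 'contact_force': array([ 0.06883047, -0.22098636,  0.08559132]), 'moment': array([-0.05026167, -0.00241597, -0.01442975]), 'width': 0.9999529412492983}
scene {'vertical_fov': 45.7617374430113, 'cx': 317.49469123974166, 'cy': 201.05331039804196, 'extrinsics': array([[ 6.19404310e-01,  7.84807733e-01, -2.03745441e-02,
        -3.40520847e+02],
       [ 5.66479759e-01, -4.64757393e-01, -6.80515428e-01,
        -3.09683924e+02],
       [-5.43542990e-01,  4.09972422e-01, -7.32450429e-01,
         1.49678362e+03],
       [ 0.00000000e+00,  0.00000000e+00,  0.00000000e+00,
         1.00000000e+00]])}
top {'vertical_fov': 51.5665580239638, 'cx': 323.67419414118825, 'cy': 195.5128703244308, 'extrinsics': array([[ 2.50902379e-02, -9.99665986e-01, -6.19646527e-03,
        -8.77285908e+01],
       [-9.93436751e-01, -2.42409919e-02, -1.11784600e-01,
         6.45211334e+02],
       [ 1.11597054e-01,  8.96049854e-03, -9.93713141e-01,
         1.01595067e+03],
       [ 0.00000000e+00,  0.00000000e+00,  0.00000000e+00,
         1.00000000e+00]])}
18.700000000000003
```

View pics/scene0.png

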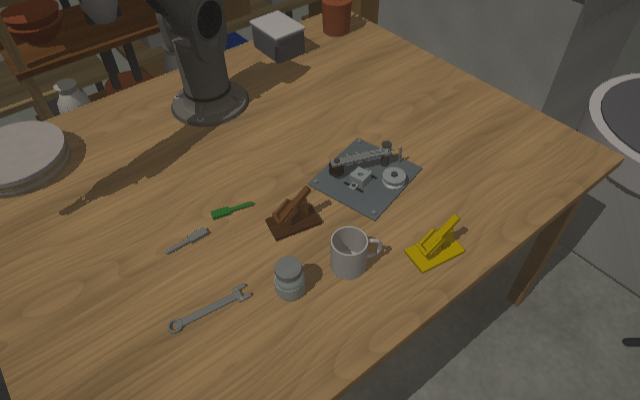

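View pics/top0.png

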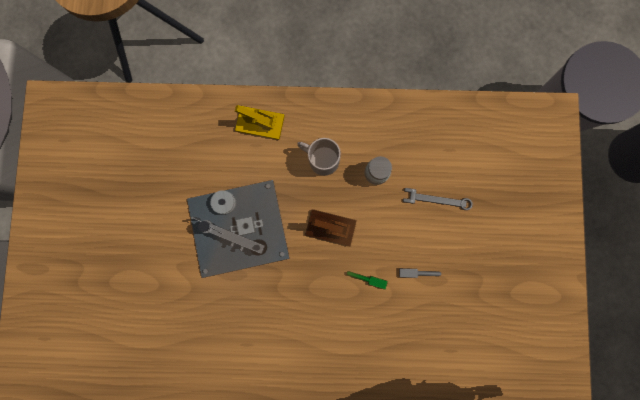

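```bash
cat > h.py <<'E'
import numpy as np, cv2
from rig import env
from scipy.spatial.transform import Rotation as R
def cam(n):
    c=env.camera_info(n);f=200/np.tan(np.radians(c["vertical_fov"])/2)
    return f,c["cx"],c["cy"],np.array(c["extrinsics"])
def unproj(n,u,v,z):
    f,cx,cy,E=cam(n);d=E[:3,:3].T@np.array([(u-cx)/f,(v-cy)/f,1]);o=-E[:3,:3].T@E[:3,3]
    return o+d*(z-o[2])/d[2]
def proj(n,p):
    f,cx,cy,E=cam(n);q=E[:3,:3]@np.asarray(p,float)+E[:3,3];return np.array([cx+f*q[0]/q[2],cy+f*q[1]/q[2]])
def tri(u1,v1,u2,v2):
    A=[];b=[]
    for n,u,v in(("scene",u1,v1),("top",u2,v2)):
        f,cx,cy,E=cam(n)
        for k,(c0,w) in enumerate(((cx,u),(cy,v))):
            a=(w-c0)/f; A.append(E[k,:3]-a*E[2,:3]);b.append(a*E[2,3]-E[k,3])
    x,r,_,_=np.linalg.lstsq(np.array(A),np.array(b),rcond=None);return x
def crop(im,name,u0,v0,w,h,s):
    c=cv2.resize(im[v0:v0+h,u0:u0+w],None,fx=s,fy=s,interpolation=cv2.INTER_CUBIC)
    c=cv2.cvtColor(c,cv2.COLOR_RGB2BGR);c=cv2.convertScaleAbs(c,alpha=1.5,beta=10)
    for k in range(0,w,10):
        cv2.line(c,(k*s,0),(k*s,6),(0,0,255),1)
        if k%20==0: cv2.putText(c,str(u0+k),(k*s,16),0,.35,(0,255,255),1)
    for k in range(0,h,10):
        cv2.line(c,(0,k*s),(6,k*s),(0,0,255),1)
        if k%20==0: cv2.putText(c,str(v0+k),(8,k*s+4),0,.35,(0,255,255),1)
    cv2.imwrite("pics/"+name,c)
E
python3 - <<'E'
import cv2,numpy as np
from h import *
t=cv2.imread("pics/top0.png")[:,:,::-1];s=cv2.imread("pics/scene0.png")[:,:,::-1]
crop(t,"t_deck.png",180,170,120,110,6);crop(t,"t_pin.png",300,200,150,100,5)
crop(s,"s_deck.png",300,130,130,90,6);crop(s,"s_pin.png",160,180,170,90,4)
E
```

```text
(no output)
```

View pics/t_deck.png

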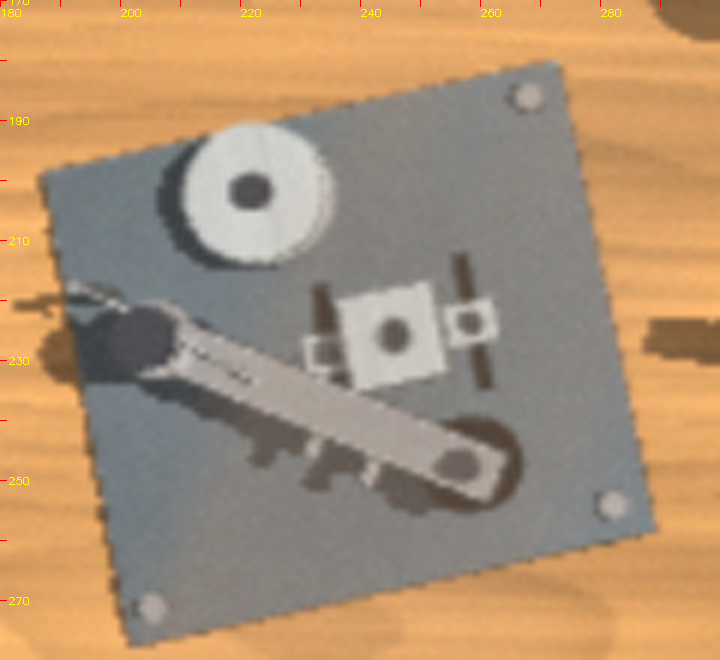

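View pics/t_pin.png

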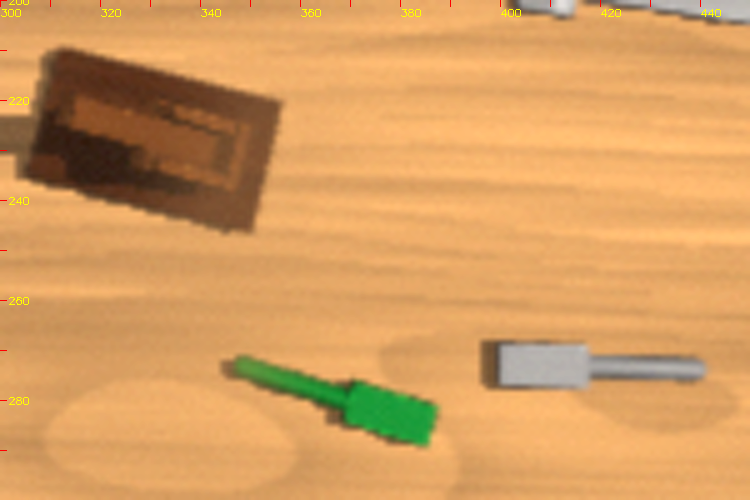

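View pics/s_deck.png

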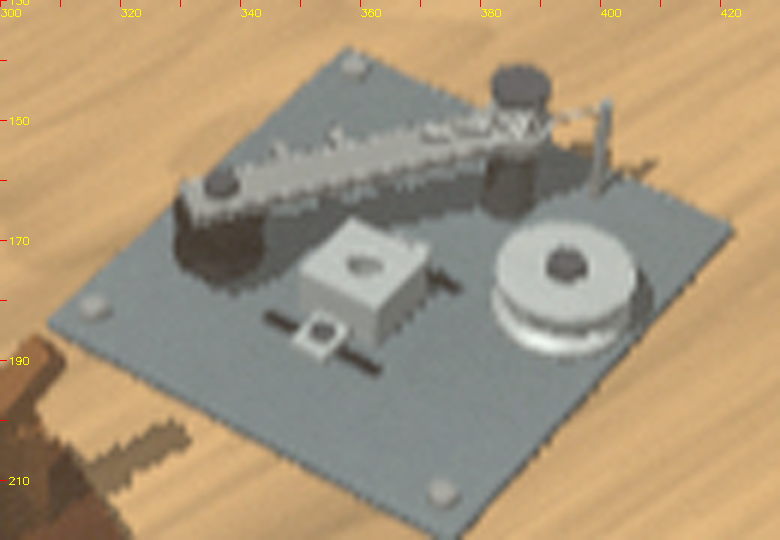

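View pics/s_pin.png

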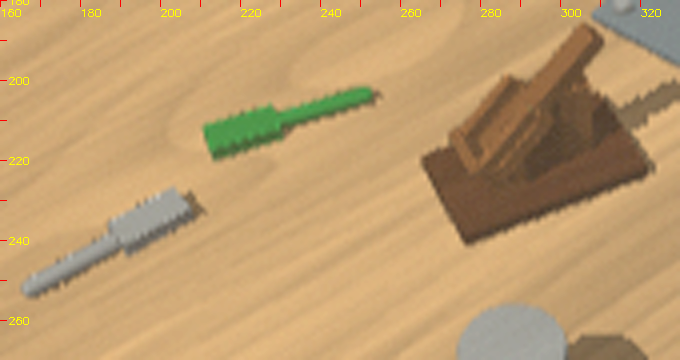

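```bash
cat > meas.py <<'E'
from h import *
from scipy.optimize import least_squares
def fit(pts,obs,p0):
    # pts local (N,3), obs list of (cam,u,v); pose x,y,yaw z=0
    def res(p):
        c,s=np.cos(p[2]),np.sin(p[2]);r=[]
        for P,(n,u,v) in zip(pts,obs):
            w=[p[0]+c*P[0]-s*P[1],p[1]+s*P[0]+c*P[1],P[2]]
            r+=list(proj(n,w)-[u,v])
        return r
    o=least_squares(res,p0);print(o.x,np.round(o.fun,1));return o.x
s=env.read_state()
print("tool axes\n",R.from_rotvec(s["tcp_rot"]).as_matrix().round(4))
# deck: yaw ~ -pi/2 ; local +x = world -y
# plate centre relative to local unknown; fit plate frame with centre
print("deck");d=fit([(-115,105,8),(115,105,8),(115,-105,8),(-115,-105,8)]+[(115,105,8),(115,-105,8),(-115,-105,8),(-115,105,8)][1:3][:0],
 [("top",187,199.5),("top",272.5,180.5),("top",289,258),("top",201.5,277)],[600,250,-1.5])
fit([(115,-105,8),(115,105,8),(-115,105,8)],[("scene",358,137.5),("scene",308,183.5),("scene",375,219.5)],d)
print("hole");print(unproj("top",245.5,225.7,32),unproj("scene",360.5,174,32),tri(360.5,174,245.5,225.7))
print("cap");print(unproj("scene",386.5,143.5,79)); print(unproj("top",203.5,226,79))
print("nut");print(unproj("top",256.5,247.3,64),unproj("scene",336.5,160.5,64))
print("rest foot");fit([(60,35,12),(-60,35,12),(-60,-35,12),(60,-35,12)],
 [("top",303.5,235.5),("top",349.5,246.5),("top",356,220),("top",311.5,209.5)],[600,60,1.5])
print("pin tip");print(unproj("top",440.5,273.7,6),unproj("scene",166,252,6))
print("pin headend, corners top face");
for u,v in((399.5,268.3),(400,277.5),(418,268.7),(418,277.5)):print(unproj("top",u,v,12))
E
python3 meas.py
```

```text
tool axes
 [[-5.000e-04  9.641e-01  2.656e-01]
 [ 1.600e-03  2.656e-01 -9.641e-01]
 [-1.000e+00 -1.000e-04 -1.600e-03]]
deck
[559.55368359 149.39120725  -1.32743414] [-0.4 -1.   0.2 -1.   0.3  0.6 -0.2  1.3]
[567.70657136 148.4772286   -2.96751641] [-1.3  1.8 -1.2 -4.9  2.2  2.7]
hole
[565.89496756 124.26867218  32.        ] [567.27127629 127.77167395  32.        ] [566.91536643 125.66930592  32.55530528]
cap
[560.2924492  221.01217501  79.        ]
[561.0253069  216.76668162  79.        ]
nut
[512.89294026  88.70348342  64.        ] [515.44117128  90.41125877  64.        ]
rest foot
[566.5653063  -90.15182837   1.35308743] [ 0.7 -0.1  0.1  0.3 -0.1  0.2 -0.7 -0.4]
pin tip
[ 456.9003508 -374.8540327    6.       ] [ 456.62424647 -371.15226219    6.        ]
pin headend, corners top face
[ 468.19560794 -269.15203632   12.        ]
[ 445.17147118 -270.52692916   12.        ]
[ 468.38892451 -316.16157068   12.        ]
[ 446.34032341 -316.15421203   12.        ]
```

```bash
cat > go.py <<'E'
from h import *
import sys
def plan(x,y,z,yaw=None):
    s=env.read_state();M=R.from_rotvec(s["tcp_rot"]).as_matrix()
    d=M.T@(np.array([x,y,z])-s["ee_pos"])/10
    sp=0
    if yaw is not None: # world angle (deg) of tool z
        cur=np.degrees(np.arctan2(M[1,2],M[0,2]));sp=-((yaw-cur+180)%360-180)
    print("t %.2f pos %s yaw %.2f w %.3f F %s"%(s["time"],s["ee_pos"].round(2),np.degrees(np.arctan2(M[1,2],M[0,2])),s["width"],s["contact_force"].round(1)),"M",s["moment"].round(2))
    print("tx %.3f ty %.3f tz %.3f spin %.2f"%(*d,sp))
if __name__=="__main__": plan(*map(float,sys.argv[1:]))
E
python3 go.py 457 -300.5 110 0; python3 -c "
from h import *
print(proj('top',[457,-300,6]))"
```

```text
t 0.10 pos [ 179.14 -650.24  230.42] yaw -74.60 w 1.003 F [-0.4 -0.9  0.2] M [-0.02  0.04 -0.06]
tx 12.083 ty 36.078 tz -26.318 spin -74.60
[411.151094   272.90101327]
```

>>> play_rows:
  motion:
    - {"tx":1,"ty":4,"tz":-3,"spin":-8,"claw":80}
    - {"tx":2,"ty":8,"tz":-6,"spin":-16,"claw":80}
    - {"tx":4,"ty":12,"tz":-9,"spin":-24,"claw":80}
    - {"tx":6,"ty":16,"tz":-12,"spin":-32,"claw":80}
    - {"tx":8,"ty":20,"tz":-15,"spin":-40,"claw":80}
    - {"tx":10,"ty":25,"tz":-18,"spin":-48,"claw":80}
    - {"tx":11,"ty":29,"tz":-21,"spin":-56,"claw":80}
    - {"tx":12,"ty":33,"tz":-24,"spin":-64,"claw":80}

```text
time: 0.9
ee_pos: [417.5, -350.3, 115.7]
tcp_rot: [0.143, 1.568, -0.14]
contact_force: [-0.5, -0.8, -0.9]
width: 0.687
```

```bash
python3 go.py 457 -300.5 110 0
```

```text
t 0.90 pos [ 417.47 -350.32  115.67] yaw -10.29 w 0.687 F [-0.5 -0.8 -0.9] M [-0.04 -0.04 -0.07]
tx 0.572 ty 5.607 tz 3.000 spin -10.29
```

>>> play_rows:
  motion:
    - {"tx":2,"ty":2.8,"tz":1.5,"spin":-6}
    - {"tx":5.0,"ty":5.6,"tz":3.0,"spin":-10.3}
    - {"tx":5.0,"ty":5.6,"tz":3.0,"spin":-10.3}
    - {"tx":5.0,"ty":5.6,"tz":3.0,"spin":-10.3}

```text
invalid input
```

```bash
python3 go.py 457 -300.5 3 0;python3 - <<'E'
from h import *
for n,b in(("scene",(140,170,130,110)),("top",(370,220,120,100))):
    im=env.capture(n);crop(im,f"{n}1.png",*b,6)
p=env.read_state()["ee_pos"];print(proj("scene",p),proj("top",p))
E
```

```text
t 0.90 pos [ 417.47 -350.32  115.67] yaw -10.29 w 0.687 F [-0.5 -0.8 -0.9] M [-0.04 -0.04 -0.07]
tx 11.272 ty 5.588 tz 3.016 spin -10.29
[157.37112895 205.85120875] [440.30976121 292.82004598]
```

View pics/scene1.png

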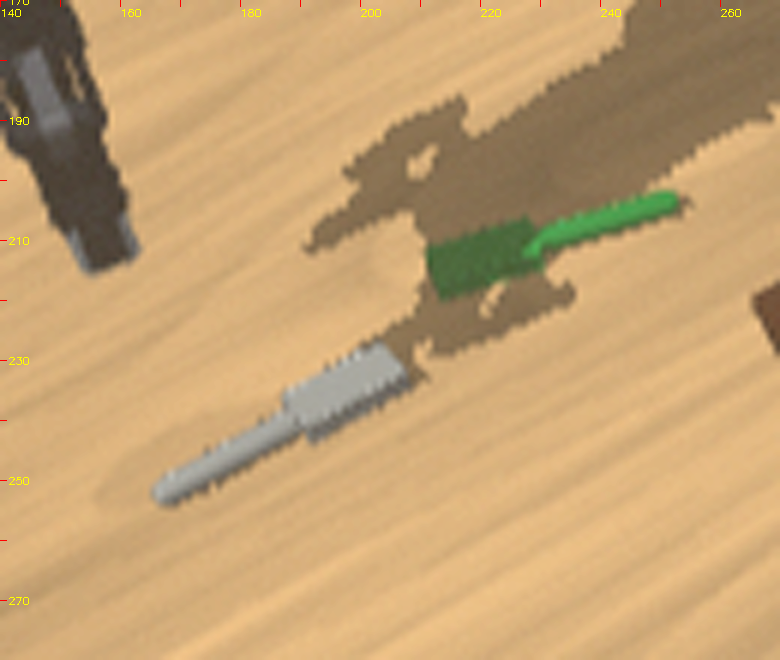

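View pics/top1.png

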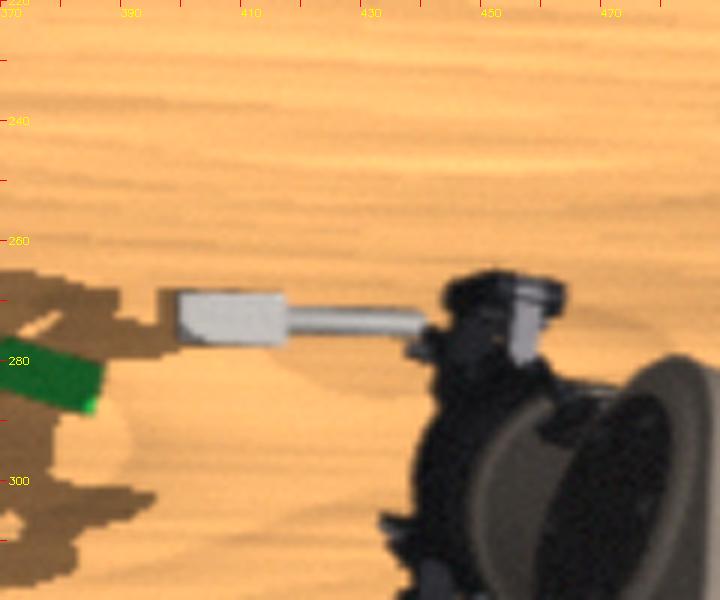

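>>> play_rows:
  motion:
    - {"tx":2,"ty":2.8,"tz":1.5,"spin":-6,"claw":80}
    - {"tx":4.0,"ty":5.6,"tz":3.0,"spin":-10.3,"claw":80}
    - {"tx":5.0,"ty":5.6,"tz":3.0,"spin":-10.3,"claw":80}
    - {"tx":5.0,"ty":5.6,"tz":3.0,"spin":-10.3,"claw":80}

```text
time: 1.4
ee_pos: [459.2, -293.2, 64.0]
tcp_rot: [-0.001, 1.574, 0.014]
contact_force: [-0.9, -0.7, -0.7]
width: 0.684
```

```bash
python3 go.py 457 -300.5 3 0;python3 - <<'E'
from h import *
for n,b in(("scene",(140,170,130,110)),("top",(370,220,120,100))):
    im=env.capture(n);crop(im,f"{n}2.png",*b,6)
p=env.read_state()["ee_pos"];print(proj("scene",p),proj("top",p))
E
```

```text
t 1.40 pos [ 459.19 -293.16   64.  ] yaw 0.55 w 0.684 F [-0.9 -0.7 -0.7] M [-0.05 -0.    0.  ]
tx 6.094 ty -0.783 tz -0.210 spin 0.55
[190.43768477 220.01670293] [414.20986488 273.66943229]
```

View pics/scene2.png

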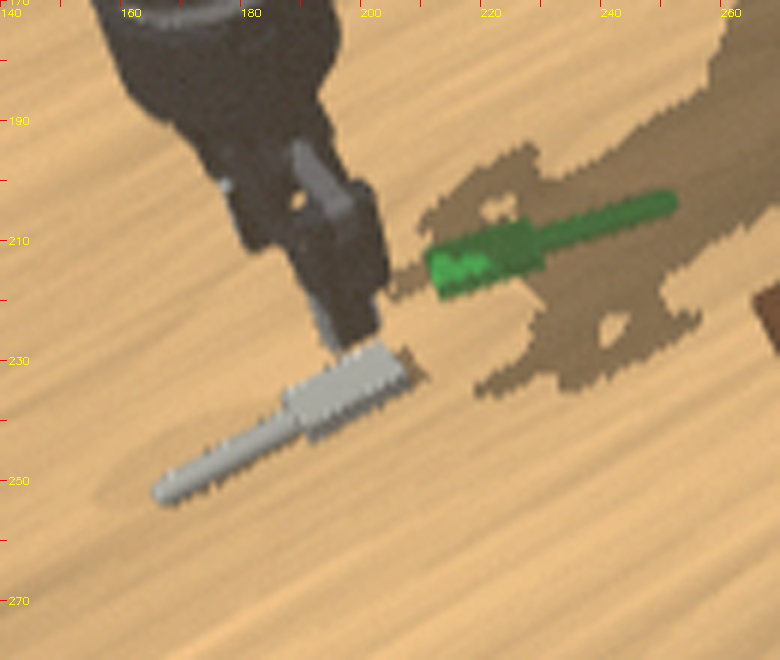

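View pics/top2.png

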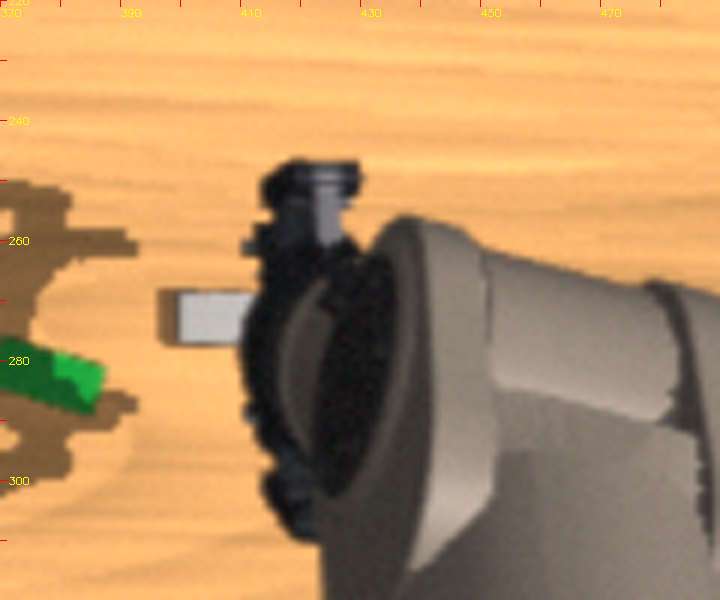

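>>> play_rows:
  motion:
    - {"tx":2,"ty":-0.8,"tz":-0.2,"spin":0.5,"claw":80}
    - {"tx":4.0,"ty":-0.8,"tz":-0.2,"spin":0.5,"claw":80}
    - {"tx":5.0,"ty":-0.8,"tz":-0.2,"spin":0.5,"claw":80}
    - {"tx":6.0,"ty":-0.8,"tz":-0.2,"spin":0.5,"claw":80}
    - {"tx":6.0,"ty":-0.8,"tz":-0.2,"spin":0.5,"claw":80}
    - {"tx":6.0,"ty":-0.8,"tz":-0.2,"spin":0.5,"claw":80}

```text
time: 2.1
ee_pos: [457.6, -303.1, 6.0]
tcp_rot: [0.006, 1.571, 0.003]
contact_force: [-0.1, -0.5, 0.1]
width: 0.683
```

```bash
python3 go.py 457 -300.5 3 0;python3 - <<'E'
from h import *
for n,b in(("scene",(140,170,130,110)),):
    im=env.capture(n);crop(im,f"{n}3.png",*b,6)
p=env.read_state()["ee_pos"];print(proj("scene",p),proj("top",p))
E
```

```text
t 2.10 pos [ 457.65 -303.14    6.  ] yaw -0.13 w 0.683 F [-0.1 -0.5  0.1] M [0.04 0.04 0.  ]
tx 0.302 ty 0.262 tz -0.065 spin -0.13
[192.5943594  237.63093266] [412.40426159 272.57684295]
```

View pics/scene3.png

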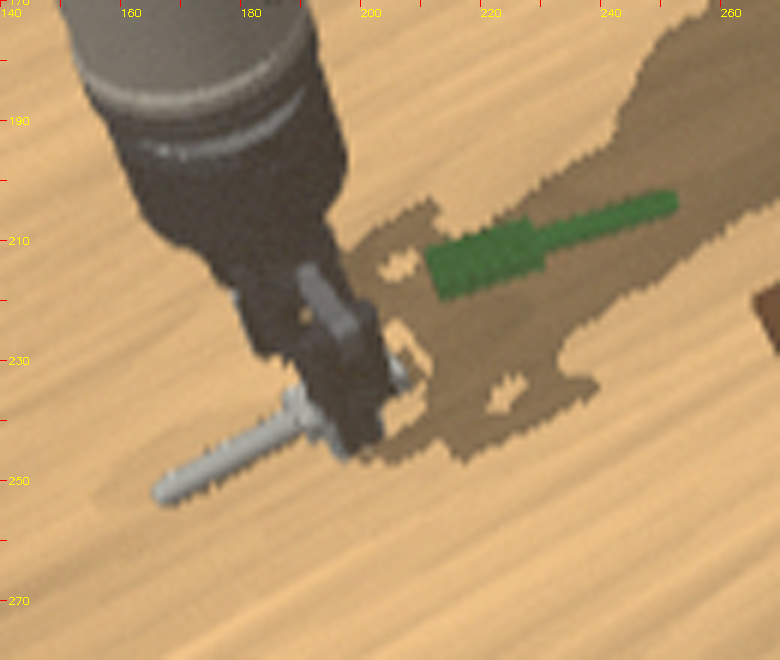

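>>> play_rows:
  motion:
    - {"tx":0.3,"ty":0.3,"tz":-0.1,"spin":0,"claw":80}
    - {"tx":0.3,"ty":0.3,"tz":-0.1,"spin":0,"claw":150}
    - {"tx":0.3,"ty":0.3,"tz":-0.1,"spin":0,"claw":230}
    - {"tx":0.3,"ty":0.3,"tz":-0.1,"spin":0,"claw":230}
    - {"tx":0.3,"ty":0.3,"tz":-0.1,"spin":0,"claw":230}
    - {"tx":0.3,"ty":0.3,"tz":-0.1,"spin":0,"claw":230}
  newtons: 30

```text
time: 2.75
ee_pos: [457.2, -300.1, 3.6]
tcp_rot: [0.006, 1.57, 0.003]
contact_force: [-0.7, 0.7, 6.0]
width: 0.248
```

```bash
python3 go.py 457 -300.5 3 0
```

```text
t 2.75 pos [ 457.19 -300.15    3.63] yaw -0.12 w 0.248 F [-0.7  0.7  6. ] M [ 0.21  0.15 -0.06]
tx 0.062 ty -0.035 tz -0.019 spin -0.12
```

>>> play_rows:
  motion:
    - {"tx":-2,"ty":0,"tz":0,"spin":0,"claw":230}
    - {"tx":-5,"ty":0,"tz":0,"spin":0,"claw":230}
    - {"tx":-9,"ty":0,"tz":0,"spin":0,"claw":230}
    - {"tx":-13,"ty":0,"tz":0,"spin":0,"claw":230}
    - {"tx":-16,"ty":0,"tz":0,"spin":0,"claw":230}
    - {"tx":-16,"ty":0,"tz":0,"spin":0,"claw":230}
    - {"tx":-16,"ty":0,"tz":0,"spin":0,"claw":230}

```text
time: 3.45
ee_pos: [456.8, -301.2, 163.5]
tcp_rot: [0.006, 1.57, 0.002]
contact_force: [0.5, -0.4, -1.2]
width: 0.249
```

```bash
python3 go.py 457 -300.5 3 0;python3 - <<'E'
from h import *
for n,b in(("scene",(130,110,130,110)),("top",(380,220,120,100))):
    im=env.capture(n);crop(im,f"{n}4.png",*b,6)
p=env.read_state()["ee_pos"];print(proj("scene",p),proj("top",p))
E
```

```text
t 3.45 pos [ 456.79 -301.2   163.52] yaw -0.14 w 0.249 F [ 0.5 -0.4 -1.2] M [0.01 0.01 0.01]
tx 16.053 ty -0.007 tz 0.007 spin -0.14
[177.578827   190.71502545] [425.97724528 278.73021458]
```

View pics/scene4.png

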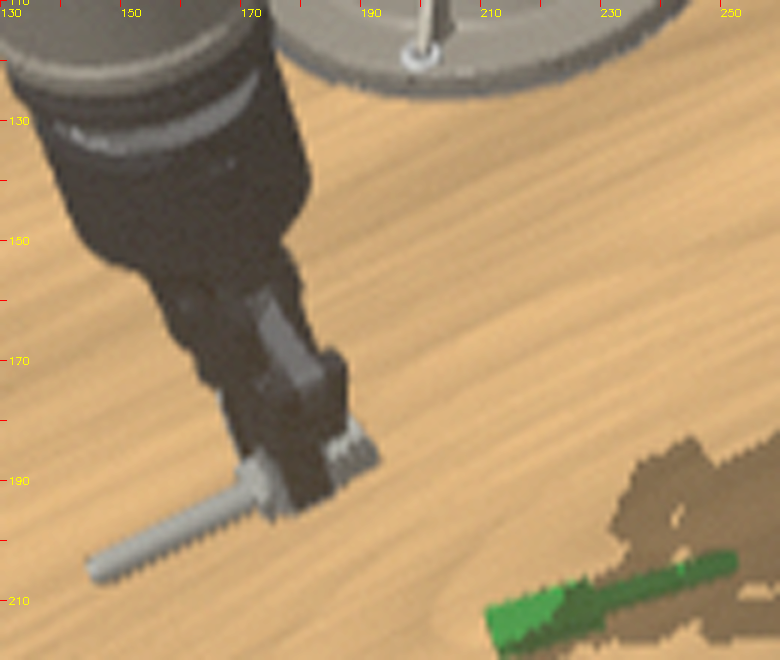

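View pics/top4.png

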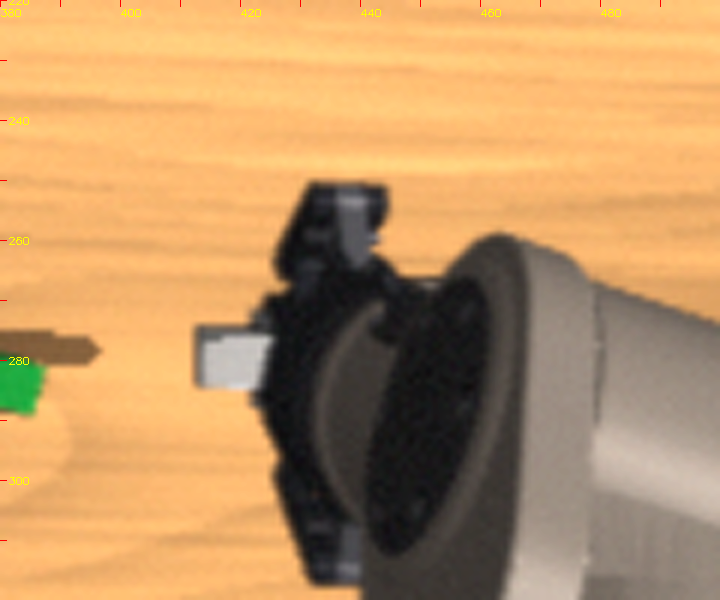

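```bash
python3 - <<'E'
from h import *
print(unproj("top",411.3,280,172),unproj("top",412.5,284,160))
p=np.array([456.8,-301.2,166])
for g in(18,20,22):
    print(g,proj("scene",p-[0,g+52.5,0]),proj("scene",p+[0,52.5-g,0]))
# fingertip width test
for dy in(-11,11):print(proj("scene",[456.8+11,-301.2+dy,163.5]))
E
```

```text
[ 453.14973251 -266.55543326  172.        ] [ 443.61077002 -271.63111514  160.        ]
18 [145.99065544 205.36619321] [191.62405116 182.45651389]
20 [145.08228843 205.82222758] [190.79094324 182.87476537]
22 [144.17239027 206.27903064] [189.95649053 183.29369199]
[174.99739443 195.88354037]
[184.42931922 191.10271557]
```

```bash
cat > ov.py <<'E'
from h import *
def overlay(src,n,out,lines,u0,v0,w,h,s):
    im=cv2.imread(src);c=cv2.resize(im[v0:v0+h,u0:u0+w],None,fx=s,fy=s,interpolation=cv2.INTER_CUBIC);c=cv2.convertScaleAbs(c,alpha=1.5,beta=10)
    for L,col in lines:
        P=np.array([(proj(n,p)-[u0,v0]+.5)*s for p in L]).astype(int);cv2.polylines(c,[P.reshape(-1,1,2)],False,col,1)
    cv2.imwrite("pics/"+out,c)
def T(o,yaw,P):
    c,s=np.cos(yaw),np.sin(yaw);return [(o[0]+c*p[0]-s*p[1],o[1]+s*p[0]+c*p[1],p[2]) for p in P]
def rect(x0,x1,y0,y1,z):return [(x0,y0,z),(x1,y0,z),(x1,y1,z),(x0,y1,z),(x0,y0,z)]
def rest(o,yaw,tx):
    # tx: toe local x
    r=2**.5/2;L=[(T(o,yaw,rect(-60,60,-35,35,z)),(0,255,255)) for z in(0,12)]
    def sl(a,b,y):return (tx+r*a-r*b,y,40+r*a+r*b)
    L.append((T(o,yaw,[sl(45,-6,8),sl(99,-6,8),sl(99,-6,-8),sl(45,-6,-8)]),(0,255,0)))
    L.append((T(o,yaw,[sl(0,5,10),sl(45,5,10)]),(255,0,0)));L.append((T(o,yaw,[sl(0,5,-10),sl(45,5,-10)]),(255,0,0)))
    L.append((T(o,yaw,[sl(0,8,-10),sl(0,8,10)]),(0,0,255)))
    return L
E
python3 - <<'E'
from ov import *
o=(566.6,-89,0)
for tx in(-42,):
    L=rest(o,1.353,tx)
    overlay("pics/top0.png","top","ov_t.png",L,295,200,70,55,10)
    overlay("pics/scene0.png","scene","ov_s.png",L,255,175,75,75,8)
E
```

```text
(no output)
```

View pics/ov_t.png

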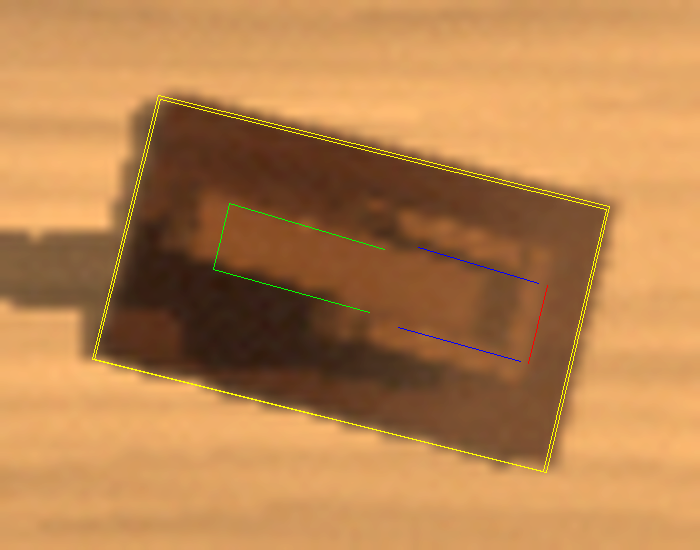

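View pics/ov_s.png

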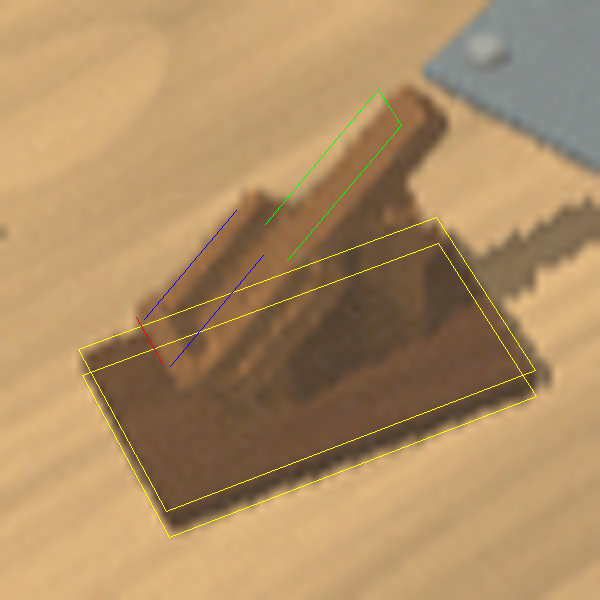

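```bash
python3 - <<'E'
from h import *
t=cv2.imread("pics/top0.png")[:,:,::-1];s=cv2.imread("pics/scene0.png")[:,:,::-1]
crop(t,"t_r.png",300,203,62,48,12);crop(s,"s_r.png",262,180,64,50,12)
E
```

```text
(no output)
```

View pics/t_r.png

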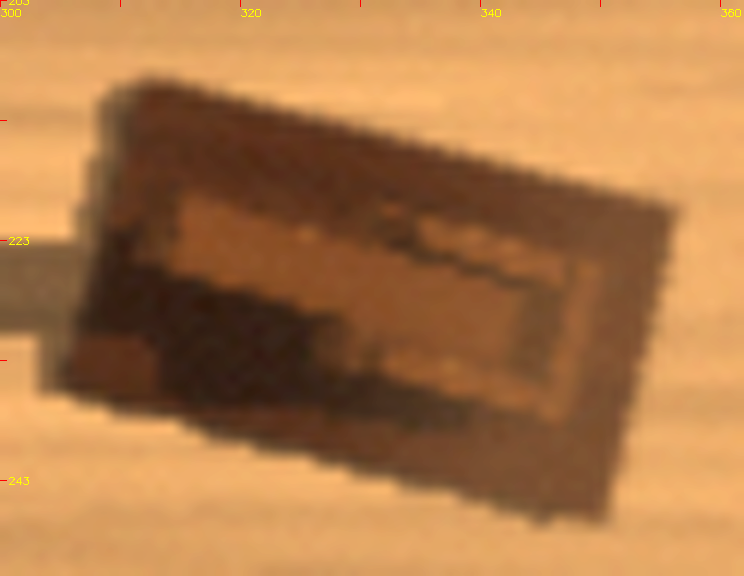

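View pics/s_r.png

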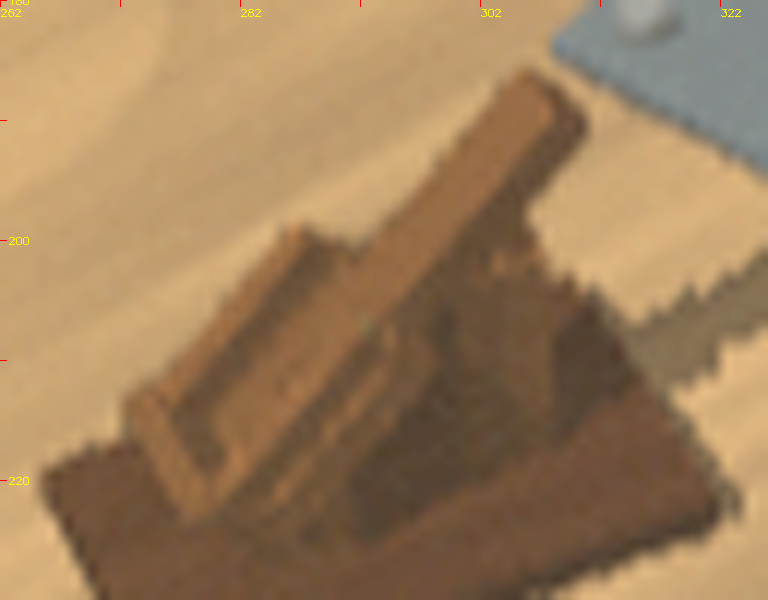

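```bash
python3 - <<'E'
from h import *
A=tri(307.9,189.1,314.3,218.9);B=tri(305,185.3,313.25,224.6)
C=tri(277.3,222.8,349.5,224.2);D=tri(272.75,213.25,346.6,237.9)
for p in(A,B,C,D):print(p.round(1))
a=(A+B)/2;c=(C+D)/2;print(a,c,a-c,np.degrees(np.arctan2(*(a-c)[1::-1])))
E
```

```text
[583.4 -51.7 105.9]
[569.9 -49.6 106.4]
[ 575.8 -138.    44.6]
[ 542.4 -130.    42.8]
[576.61122393 -50.65276577 106.13478959] [ 559.10556803 -133.9707109    43.67509029] [17.5056559  83.31794513 62.4596993 ] 78.13436747461377
```

```bash
python3 go.py 571 -74 150 -12.2
```

```text
t 3.55 pos [ 455.85 -300.57  161.95] yaw -0.12 w 0.243 F [-0.2  0.2 -0.8] M [ 0.02  0.03 -0.  ]
tx 1.326 ty 22.673 tz 11.468 spin 12.08
```

>>> play_rows:
  motion:
    - {"tx":0,"ty":4,"tz":2,"spin":2,"claw":230}
    - {"tx":0,"ty":8,"tz":4,"spin":5,"claw":230}
    - {"tx":0,"ty":12,"tz":6,"spin":8,"claw":230}
    - {"tx":0.5,"ty":16,"tz":8,"spin":11,"claw":230}
    - {"tx":1,"ty":20,"tz":10,"spin":12,"claw":230}
    - {"tx":1.3,"ty":22,"tz":11,"spin":12,"claw":230}
    - {"tx":1.3,"ty":22.7,"tz":11.5,"spin":12,"claw":230}
    - {"tx":1.3,"ty":22.7,"tz":11.5,"spin":12,"claw":230}
  newtons: 20

```text
time: 4.35
ee_pos: [570.9, -72.9, 148.9]
tcp_rot: [0.17, 1.57, -0.159]
contact_force: [-0.1, -0.6, -1.7]
width: 0.247
```

>>> play_rows:
  motion:
    - {"tx":0,"ty":0,"tz":0,"spin":0,"claw":230}

```text
time: 4.45
ee_pos: [570.1, -74.9, 148.2]
tcp_rot: [0.171, 1.571, -0.162]
contact_force: [-0.1, -0.6, -1.6]
width: 0.247
```

```bash
python3 go.py 571 -74 120 -12.2;python3 - <<'E'
from h import *
for n,b in(("scene",(230,120,130,110)),("top",(270,170,120,100))):
    im=env.capture(n);crop(im,f"{n}5.png",*b,6)
E
```

```text
t 4.45 pos [570.08 -74.85 148.15] yaw -12.12 w 0.247 F [-0.1 -0.6 -1.6] M [-0.03  0.02 -0.02]
tx 2.815 ty 0.089 tz 0.092 spin 0.08
```

View pics/scene5.png

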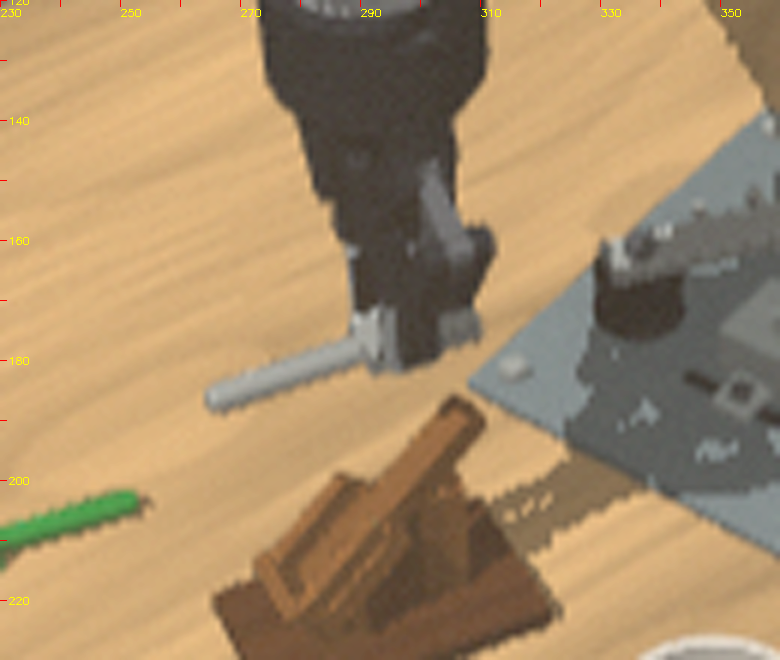

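View pics/top5.png

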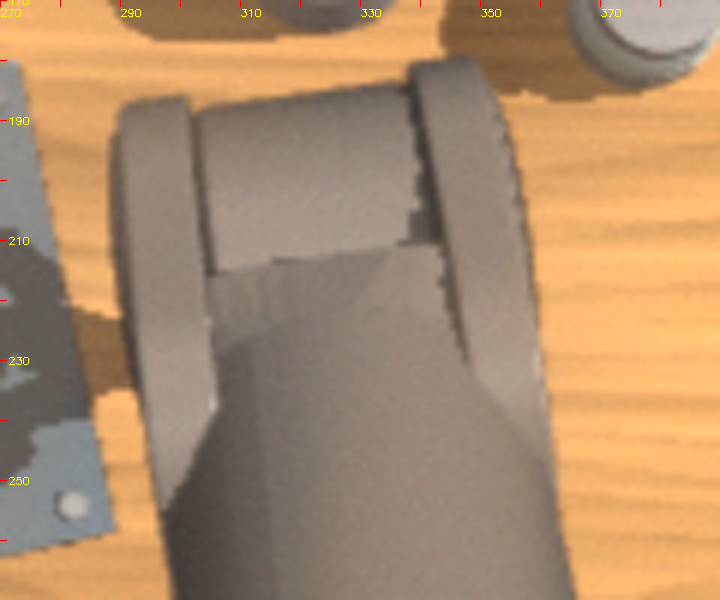

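>>> play_rows:
  motion:
    - {"tx":1,"ty":0.1,"tz":0,"spin":0,"claw":230}
    - {"tx":2,"ty":0.15,"tz":0,"spin":0,"claw":230}
    - {"tx":3,"ty":0.15,"tz":0,"spin":0,"claw":230}
    - {"tx":3.6,"ty":0.15,"tz":0,"spin":0,"claw":230}
    - {"tx":3.6,"ty":0.15,"tz":0,"spin":0,"claw":230}
    - {"tx":3.6,"ty":0.15,"tz":0,"spin":0,"claw":230}

```text
time: 5.15
ee_pos: [570.1, -73.2, 112.2]
tcp_rot: [0.171, 1.571, -0.162]
contact_force: [0.6, 0.4, -1.3]
width: 0.241
```

```bash
cat > rs.py <<'E'
from go import *
s=env.read_state();p=s["ee_pos"]-[560.5,-123.6,0];c=np.array([.211,.977])
print("h %.1f lat(+localy) %.1f z %.1f"%(p[:2]@c,-p[0]*.977+p[1]*.211,p[2]))
plan(*(np.array([560.5,-123.6])+c*51.2),109,-12.2)
E
python3 rs.py; python3 - <<'E'
from h import *
crop(env.capture("scene"),"scene6.png",250,140,80,80,8)
E
```

```text
h 51.3 lat(+localy) 1.2 z 112.2
t 5.15 pos [570.11 -73.19 112.17] yaw -12.15 w 0.241 F [ 0.6  0.4 -1.3] M [-0.   -0.01  0.01]
tx 0.316 ty -0.014 tz 0.127 spin 0.05
```

View pics/scene6.png

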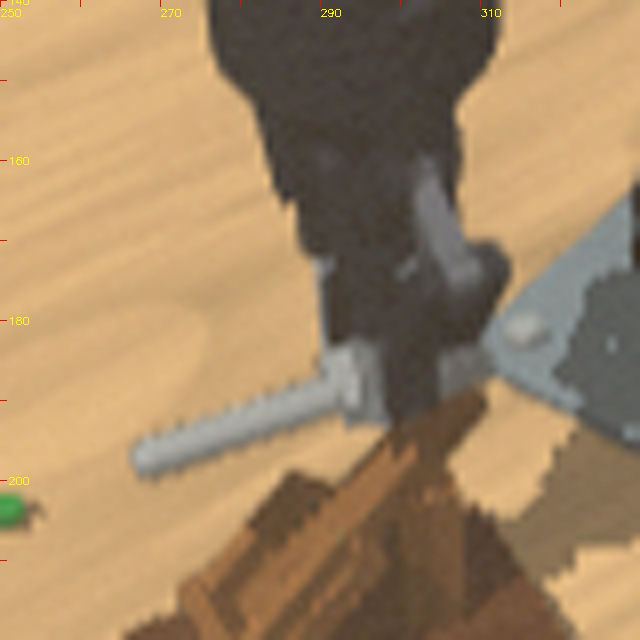

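>>> play_rows:
  motion:
    - {"tx":0.2,"ty":0,"tz":0.1,"spin":0,"claw":230}
    - {"tx":0.5,"ty":0,"tz":0.1,"spin":0,"claw":230}
    - {"tx":0.8,"ty":0,"tz":0.1,"spin":0,"claw":230}
    - {"tx":0.8,"ty":0,"tz":0.1,"spin":0,"claw":230}

```text
time: 5.6
ee_pos: [572.1, -74.4, 105.8]
tcp_rot: [0.171, 1.569, -0.164]
contact_force: [-2.9, -2.4, 9.1]
width: 0.244
```

```bash
python3 rs.py; python3 - <<'E'
from h import *
crop(env.capture("scene"),"scene7.png",250,140,80,80,8)
E
```

```text
h 50.6 lat(+localy) -0.9 z 105.8
t 5.60 pos [572.09 -74.36 105.81] yaw -12.20 w 0.244 F [-2.9 -2.4  9.1] M [-0.33  0.56  0.04]
tx -0.318 ty 0.061 tz -0.095 spin 0.00
```

View pics/scene7.png

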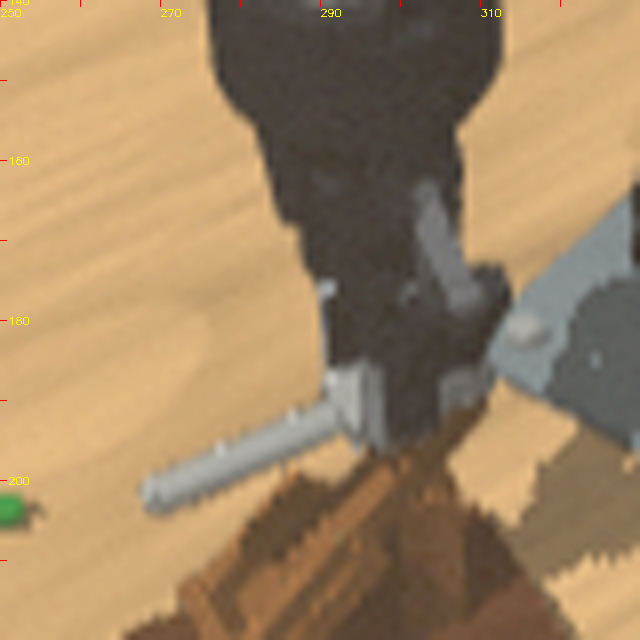

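>>> play_rows:
  motion:
    - {"tx":0.3,"ty":0,"tz":-0.1,"spin":0,"claw":230}
    - {"tx":0.6,"ty":0,"tz":-0.1,"spin":0,"claw":230}
    - {"tx":0.9,"ty":0.1,"tz":-0.1,"spin":0,"claw":230}
    - {"tx":0.9,"ty":0.1,"tz":-0.1,"spin":0,"claw":230}

```text
time: 6.05
ee_pos: [571.8, -75.5, 98.3]
tcp_rot: [0.17, 1.567, -0.167]
contact_force: [-4.4, -4.5, 10.0]
width: 0.249
```

```bash
python3 rs.py; python3 - <<'E'
from h import *
crop(env.capture("scene"),"scene8.png",250,140,80,80,8)
E
```

```text
h 49.3 lat(+localy) -0.9 z 98.3
t 6.05 pos [571.76 -75.54  98.3 ] yaw -12.30 w 0.249 F [-4.4 -4.5 10. ] M [-0.9   0.78  0.08]
tx -1.070 ty 0.183 tz -0.090 spin -0.10
```

View pics/scene8.png

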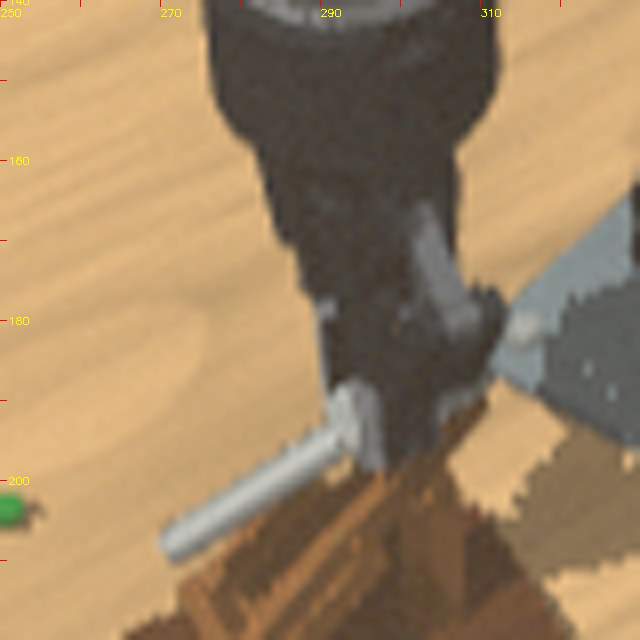

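>>> play_rows:
  motion:
    - {"tx":0,"ty":0.2,"tz":-0.2,"spin":0,"claw":230}
    - {"tx":0.2,"ty":0.4,"tz":-0.2,"spin":0,"claw":230}
    - {"tx":0.4,"ty":0.5,"tz":-0.2,"spin":0,"claw":230}
    - {"tx":0.4,"ty":0.5,"tz":-0.2,"spin":0,"claw":230}

```text
time: 6.5
ee_pos: [571.2, -73.8, 95.7]
tcp_rot: [0.169, 1.566, -0.173]
contact_force: [-3.6, -8.9, 13.0]
width: 0.247
```

```bash
python3 rs.py; python3 - <<'E'
from h import *
crop(env.capture("scene"),"scene9.png",250,140,80,80,8)
E
```

```text
h 50.9 lat(+localy) 0.0 z 95.7
t 6.50 pos [571.23 -73.79  95.71] yaw -12.46 w 0.247 F [-3.6 -8.9 13. ] M [-1.68  0.84  0.01]
tx -1.329 ty 0.018 tz 0.001 spin -0.26
```

View pics/scene9.png

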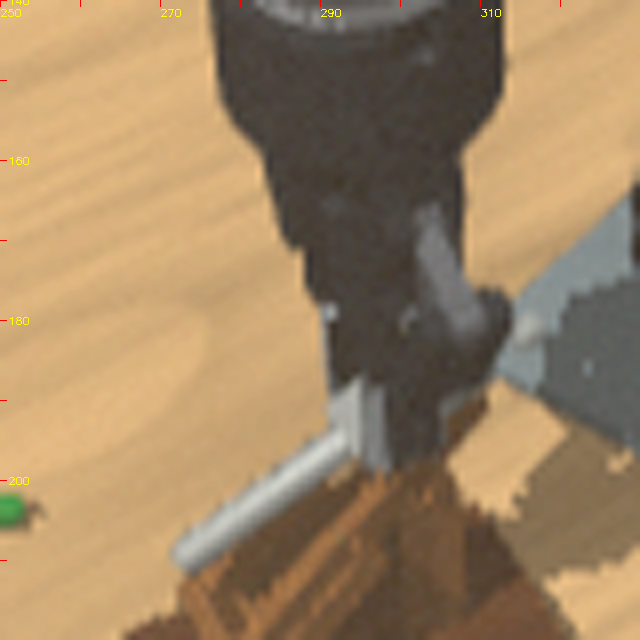

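```bash
python3 - <<'E'
from h import *
t=np.array([571.2,-73.8,98.1]);d=np.array([.211,.977,0])
for th in(30,35,40):
    a=np.radians(th);D=d*np.cos(a)+np.array([0,0,np.sin(a)])
    print(th,[proj("scene",t+D*k).round(1) for k in(-72.5,-12.5,32.5)])
for lat in(-4,0,4):
    print(lat,proj("scene",np.array([560.5,-123.6,40])+lat*np.array([-.977,.211,0])))
E
```

```text
30 [array([273.2, 212.8]), array([293. , 196.4]), array([308. , 183.9])]
35 [array([274.7, 213.8]), array([293.2, 196.6]), array([307.3, 183.4])]
40 [array([276.4, 214.7]), array([293.5, 196.7]), array([306.6, 182.9])]
-4 [279.31356468 218.41665016]
0 [278.64914788 217.26760246]
4 [277.98767599 216.12364768]
```

>>> play_rows:
  motion:
    - {"tx":0.2,"ty":0.2,"tz":-0.1,"spin":0,"claw":230}
    - {"tx":0.5,"ty":0.4,"tz":-0.1,"spin":0,"claw":230}
    - {"tx":0.8,"ty":0.6,"tz":-0.1,"spin":0,"claw":230}
    - {"tx":0.8,"ty":0.6,"tz":-0.1,"spin":0,"claw":230}

```text
time: 6.95
ee_pos: [571.6, -72.0, 89.3]
tcp_rot: [0.167, 1.565, -0.18]
contact_force: [-5.6, -9.9, 15.5]
width: 0.248
```

```bash
python3 rs.py; python3 - <<'E'
from h import *
crop(env.capture("scene"),"scene10.png",250,140,80,80,8)
E
```

```text
h 52.7 lat(+localy) 0.1 z 89.3
t 6.95 pos [571.58 -72.02  89.27] yaw -12.64 w 0.248 F [-5.6 -9.9 15.5] M [-1.92  1.15  0.  ]
tx -1.972 ty -0.173 tz 0.007 spin -0.44
```

View pics/scene10.png

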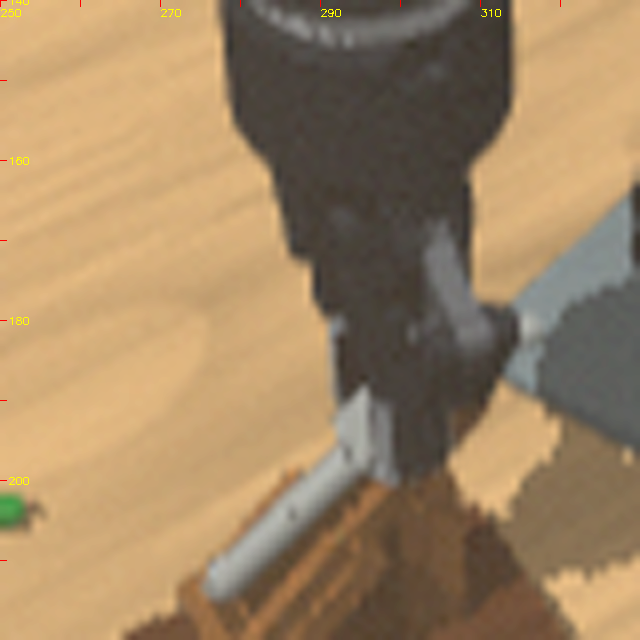

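>>> play_rows:
  motion:
    - {"tx":0.3,"ty":0.2,"tz":0,"spin":0,"claw":230}
    - {"tx":0.5,"ty":0.2,"tz":0,"spin":0,"claw":230}
    - {"tx":0.5,"ty":0.2,"tz":0,"spin":0,"claw":230}

```text
time: 7.3
ee_pos: [571.8, -72.1, 86.4]
tcp_rot: [0.166, 1.564, -0.183]
contact_force: [-8.8, -5.6, 22.3]
width: 0.248
```

```bash
python3 rs.py; python3 - <<'E'
from h import *
crop(env.capture("scene"),"scene11.png",250,140,80,80,8)
E
```

```text
h 52.7 lat(+localy) -0.2 z 86.4
t 7.30 pos [571.85 -72.11  86.37] yaw -12.74 w 0.248 F [-8.8 -5.6 22.3] M [-0.84  1.73  0.12]
tx -2.261 ty -0.180 tz -0.019 spin -0.54
```

View pics/scene11.png

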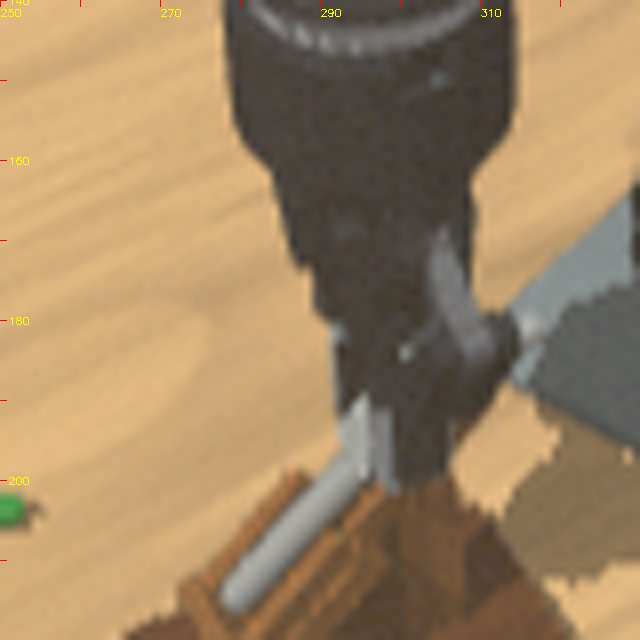

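>>> play_rows:
  motion:
    - {"tx":0,"ty":0,"tz":0,"spin":0,"claw":200}
    - {"tx":0,"ty":0,"tz":0,"spin":0,"claw":150}
    - {"tx":0,"ty":0,"tz":0,"spin":0,"claw":120}
    - {"tx":0,"ty":0,"tz":0,"spin":0,"claw":100}
    - {"tx":0,"ty":0,"tz":0,"spin":0,"claw":100}
    - {"tx":-2,"ty":0,"tz":0,"spin":0,"claw":100}
    - {"tx":-5,"ty":0,"tz":0,"spin":0,"claw":100}
    - {"tx":-8,"ty":0,"tz":0,"spin":0,"claw":100}

```text
time: 8.15
ee_pos: [571.5, -71.0, 166.7]
tcp_rot: [0.166, 1.566, -0.183]
contact_force: [0.5, 0.4, 0.6]
width: 0.605
```

>>> play_rows:
  motion:
    - {"tx":-3,"ty":0,"tz":0,"spin":0,"claw":100}
    - {"tx":-3,"ty":0,"tz":0,"spin":0,"claw":100}

```text
time: 8.35
ee_pos: [574.4, -70.3, 200.9]
tcp_rot: [0.166, 1.558, -0.182]
contact_force: [0.6, 1.1, 0.4]
width: 0.611
```

```bash
python3 rs.py; python3 - <<'E'
from h import *
crop(env.capture("scene"),"scene12.png",250,140,80,80,8)
E
```

```text
h 55.0 lat(+localy) -2.3 z 200.9
t 8.35 pos [574.39 -70.26 200.93] yaw -12.70 w 0.611 F [0.6 1.1 0.4] M [0.06 0.01 0.01]
tx 9.195 ty -0.304 tz -0.287 spin -0.50
```

View pics/scene12.png

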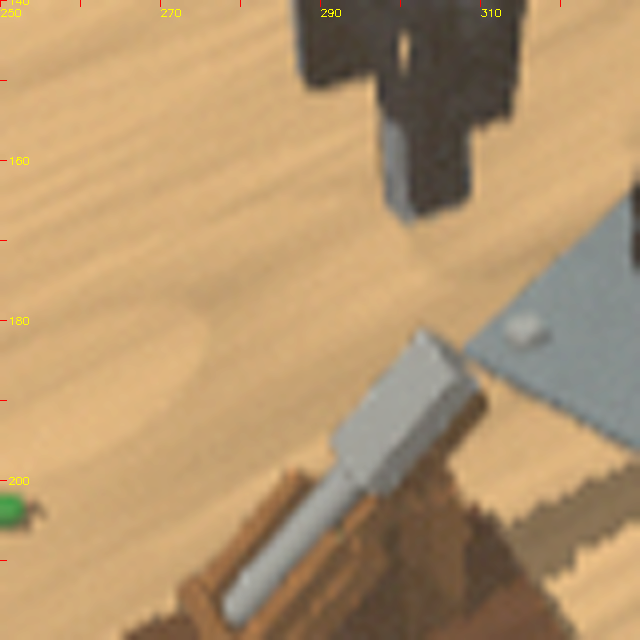

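```bash
python3 - <<'E'
from h import *
o=np.array([560.5,-123.6]);d=np.array([.211,.977]);n=np.array([-.977,.211])
r=.7071
def P(a,b,l):return [*(o+d*(r*a-r*b)+n*l),40+r*a+r*b]
for a,b,l in((105,6,11),(105,6,-11),(60,6,11),(60,6,-11),(0,6,0),(0,0,0)):print(a,b,l,proj("scene",P(a,b,l)).round(1))
E
```

```text
105 6 11 [302.3 180.9]
105 6 -11 [306.4 187. ]
60 6 11 [290.4 195.2]
60 6 -11 [294.3 201.4]
0 6 0 [276.8 216.7]
0 0 0 [278.6 217.3]
```

```bash
python3 go.py 573.4 -62.8 88 -12.2
```

```text
t 8.40 pos [573.09 -70.41 198.7 ] yaw -12.70 w 0.608 F [-0.7 -0.2 -0.2] M [-0.02  0.    0.01]
tx 11.061 ty 0.862 tz -0.174 spin -0.50
```

>>> play_rows:
  motion:
    - {"tx":2,"ty":0.8,"tz":-0.1,"spin":-0.5,"claw":100}
    - {"tx":5,"ty":0.8,"tz":-0.1,"spin":-0.5,"claw":100}
    - {"tx":8,"ty":0.8,"tz":-0.1,"spin":-0.5,"claw":100}
    - {"tx":10,"ty":0.8,"tz":-0.1,"spin":-0.5,"claw":100}
    - {"tx":11,"ty":0.8,"tz":-0.1,"spin":-0.5,"claw":100}
    - {"tx":11,"ty":0.8,"tz":-0.1,"spin":-0.5,"claw":100}
    - {"tx":11,"ty":0.8,"tz":-0.1,"spin":-0.5,"claw":100}

```text
time: 9.1
ee_pos: [574.3, -63.4, 88.9]
tcp_rot: [0.159, 1.562, -0.175]
contact_force: [-0.6, 0.0, 1.2]
width: 0.61
```

```bash
python3 rs.py; python3 go.py 573.4 -62.8 88 -12.2
```

```text
h 61.7 lat(+localy) -0.8 z 88.9
t 9.10 pos [574.3  -63.44  88.92] yaw -12.20 w 0.610 F [-0.6  0.   1.2] M [ 0.03 -0.05 -0.01]
tx -1.997 ty -1.074 tz -0.072 spin 0.00
t 9.10 pos [574.3  -63.44  88.92] yaw -12.20 w 0.610 F [-0.6  0.   1.2] M [ 0.03 -0.05 -0.01]
tx 0.092 ty 0.044 tz -0.102 spin 0.00
```

>>> play_rows:
  motion:
    - {"tx":0,"ty":0,"tz":-0.1,"spin":0,"claw":150}
    - {"tx":0,"ty":0,"tz":-0.1,"spin":0,"claw":230}
    - {"tx":0,"ty":0,"tz":-0.1,"spin":0,"claw":230}
    - {"tx":0,"ty":0,"tz":-0.1,"spin":0,"claw":230}
    - {"tx":0,"ty":0,"tz":-0.1,"spin":0,"claw":230}
    - {"tx":0,"ty":0,"tz":-0.1,"spin":0,"claw":230}
  newtons: 20

```text
time: 9.7
ee_pos: [573.9, -63.2, 90.0]
tcp_rot: [0.159, 1.56, -0.175]
contact_force: [-1.4, 0.7, 6.9]
width: 0.257
```

```bash
python3 rs.py;python3 - <<'E'
from h import *
crop(env.capture("scene"),"scene13.png",250,140,80,80,8)
E
```

```text
h 61.8 lat(+localy) -0.4 z 90.0
t 9.70 pos [573.93 -63.21  90.03] yaw -12.21 w 0.257 F [-1.4  0.7  6.9] M [ 0.06  0.39 -0.06]
tx -1.886 ty -1.087 tz -0.028 spin -0.01
```

View pics/scene13.png

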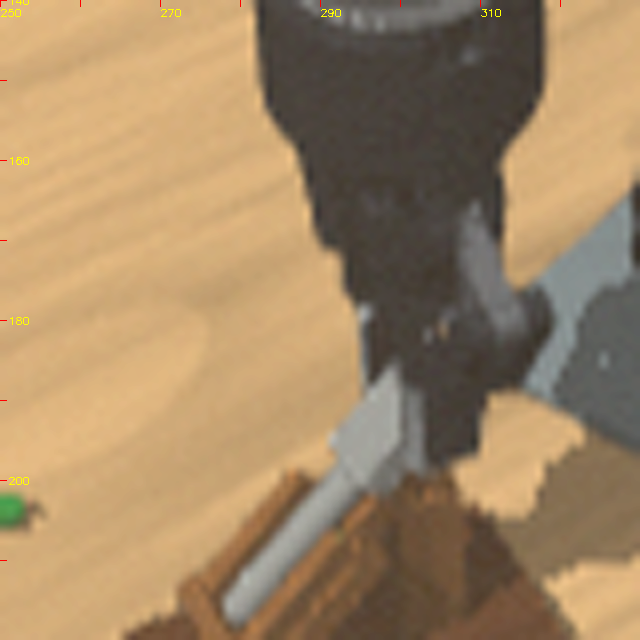

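>>> play_rows:
  motion:
    - {"tx":-0.3,"ty":-0.4,"tz":0,"spin":0,"claw":230}
    - {"tx":-0.6,"ty":-0.75,"tz":0,"spin":0,"claw":230}
    - {"tx":-0.85,"ty":-1.1,"tz":0,"spin":0,"claw":230}
    - {"tx":-1.1,"ty":-1.4,"tz":0,"spin":0,"claw":230}
    - {"tx":-1.3,"ty":-1.8,"tz":0,"spin":0,"claw":230}
    - {"tx":-1.3,"ty":-1.8,"tz":0,"spin":0,"claw":230}

```text
time: 10.35
ee_pos: [570.5, -80.4, 104.0]
tcp_rot: [0.16, 1.559, -0.175]
contact_force: [1.1, 5.4, 2.5]
width: 0.252
```

```bash
python3 rs.py;python3 - <<'E'
from h import *
crop(env.capture("scene"),"scene14.png",250,140,80,80,8)
E
```

```text
h 44.3 lat(+localy) -0.7 z 104.0
t 10.35 pos [570.51 -80.42 103.99] yaw -12.23 w 0.252 F [1.1 5.4 2.5] M [ 1.22  0.01 -0.07]
tx -0.508 ty 0.681 tz -0.065 spin -0.03
```

View pics/scene14.png

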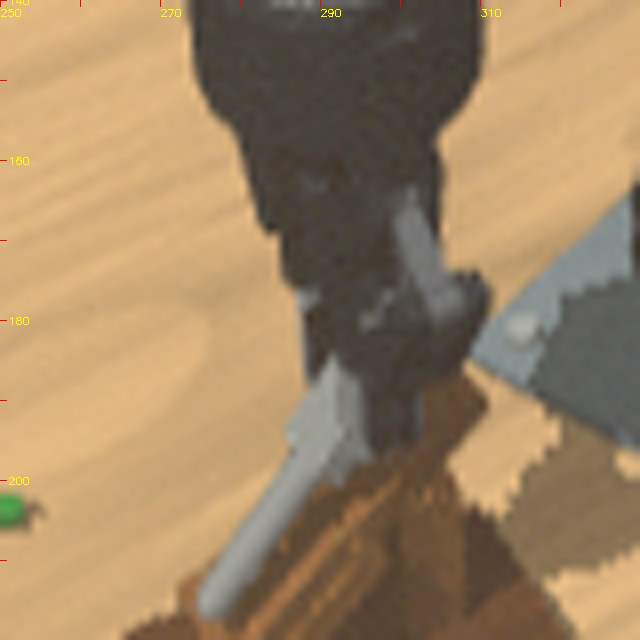

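>>> play_rows:
  motion:
    - {"tx":0.4,"ty":0,"tz":0,"spin":0,"claw":230}
    - {"tx":0.8,"ty":0,"tz":0,"spin":0,"claw":230}
    - {"tx":0.8,"ty":0,"tz":0,"spin":0,"claw":230}

```text
time: 10.7
ee_pos: [572.2, -76.6, 98.0]
tcp_rot: [0.161, 1.557, -0.17]
contact_force: [-1.5, 12.0, 13.9]
width: 0.253
```

```bash
python3 rs.py;python3 - <<'E'
from h import *
crop(env.capture("scene"),"scene15.png",250,140,80,80,8)
E
```

```text
h 48.4 lat(+localy) -1.5 z 98.0
t 10.70 pos [572.18 -76.59  97.99] yaw -12.08 w 0.253 F [-1.5 12.  13.9] M [ 2.39  0.65 -0.25]
tx -1.103 ty 0.271 tz -0.140 spin 0.12
```

View pics/scene15.png

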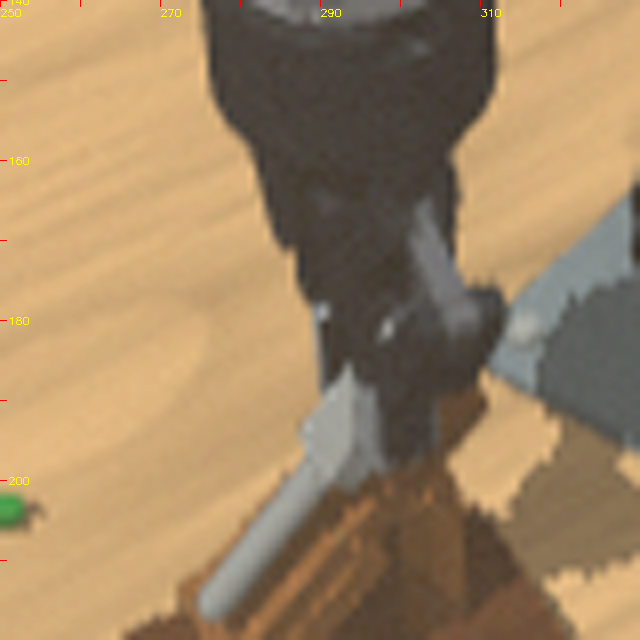

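>>> play_rows:
  motion:
    - {"tx":-1,"ty":0.5,"tz":0,"spin":0,"claw":230}
    - {"tx":-3,"ty":1,"tz":0,"spin":0,"claw":230}
    - {"tx":-6,"ty":1,"tz":0,"spin":0,"claw":230}
    - {"tx":-8,"ty":1,"tz":0,"spin":0,"claw":230}
    - {"tx":-8,"ty":1,"tz":0,"spin":0,"claw":230}
    - {"tx":-8,"ty":1,"tz":0,"spin":0,"claw":230}
  newtons: 40

```text
time: 11.35
ee_pos: [573.2, -67.6, 177.8]
tcp_rot: [0.161, 1.557, -0.172]
contact_force: [-0.1, 0.5, -2.1]
width: 0.246
```

```bash
python3 rs.py;python3 - <<'E'
from h import *
crop(env.capture("scene"),"scene16.png",250,110,90,100,7)
E
```

```text
h 57.4 lat(+localy) -0.6 z 177.8
t 11.35 pos [573.21 -67.61 177.75] yaw -12.16 w 0.246 F [-0.1  0.5 -2.1] M [ 0.01 -0.02 -0.03]
tx 6.878 ty -0.581 tz -0.117 spin 0.04
```

View pics/scene16.png

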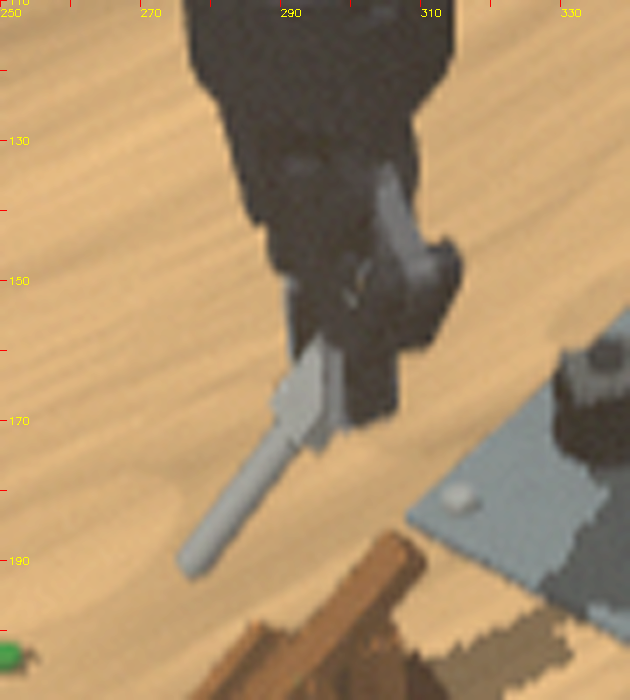

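```bash
cat > pp.py <<'E'
from h import *
def plane(n,u,v,p0,yawdir):
    """intersect pixel ray with vertical plane through p0 containing direction yawdir(deg); returns (along,z)"""
    f,cx,cy,E=cam(n);d=E[:3,:3].T@np.array([(u-cx)/f,(v-cy)/f,1]);o=-E[:3,:3].T@E[:3,3]
    a=np.radians(yawdir);D=np.array([np.cos(a),np.sin(a),0]);N=np.array([-D[1],D[0],0])
    t=N@(p0-o)/(N@d);q=o+d*t
    return np.array([(q-p0)@D,q[2]-p0[2]])
def pin(u1,v1,u2,v2,n="scene"):
    s=env.read_state();M=R.from_rotvec(s["tcp_rot"]).as_matrix();yaw=np.degrees(np.arctan2(M[1,2],M[0,2]))+90
    a=plane(n,u1,v1,s["ee_pos"],yaw);b=plane(n,u2,v2,s["ee_pos"],yaw);d=b-a
    print("tip rel TCP (h,z)",a.round(1),"shoulder",b.round(1),"len %.1f ang %.1f"%(np.hypot(*d),np.degrees(np.arctan2(d[1],d[0]))),"axis at h=0: z",(a[1]-a[0]*d[1]/d[0]).round(1),"a=%.1f"%(-a[0]*np.hypot(*d)/d[0]))
E
python3 -c "
from pp import *
pin(276.9,190.6,291.4,171.9)"
```

```text
tip rel TCP (h,z) [-54.1 -48.7] shoulder [-16.3  -8.2] len 55.4 ang 46.9 axis at h=0: z 9.2 a=79.2
```

>>> play_rows:
  motion:
    - {"tx":0,"ty":2,"tz":0,"spin":0,"claw":230}
    - {"tx":0,"ty":5,"tz":0,"spin":0,"claw":230}
    - {"tx":0,"ty":8,"tz":0,"spin":0,"claw":230}
    - {"tx":1,"ty":10.6,"tz":0,"spin":0,"claw":230}
    - {"tx":4,"ty":11,"tz":0,"spin":0,"claw":230}
    - {"tx":7,"ty":11,"tz":0,"spin":0,"claw":230}
    - {"tx":9,"ty":11,"tz":0,"spin":0,"claw":230}
    - {"tx":9,"ty":11,"tz":0,"spin":0,"claw":230}

```text
time: 12.2
ee_pos: [592.7, 38.5, 81.7]
tcp_rot: [0.159, 1.567, -0.173]
contact_force: [-0.8, -0.2, -1.5]
width: 0.249
```

```bash
python3 rs.py;python3 - <<'E'
from h import *
crop(env.capture("scene"),"scene17.png",280,130,80,90,8)
crop(env.capture("top"),"top17.png",240,170,100,90,7)
E
```

```text
h 165.2 lat(+localy) 2.7 z 81.7
t 12.20 pos [592.73  38.52  81.71] yaw -12.13 w 0.249 F [-0.8 -0.2 -1.5] M [0.04 0.02 0.03]
tx -2.623 ty -11.434 tz 0.255 spin 0.07
```

View pics/scene17.png

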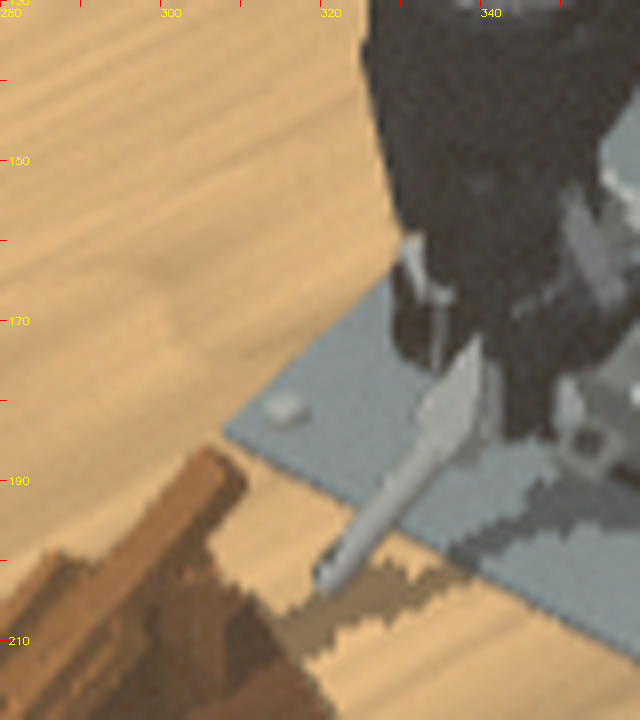

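View pics/top17.png

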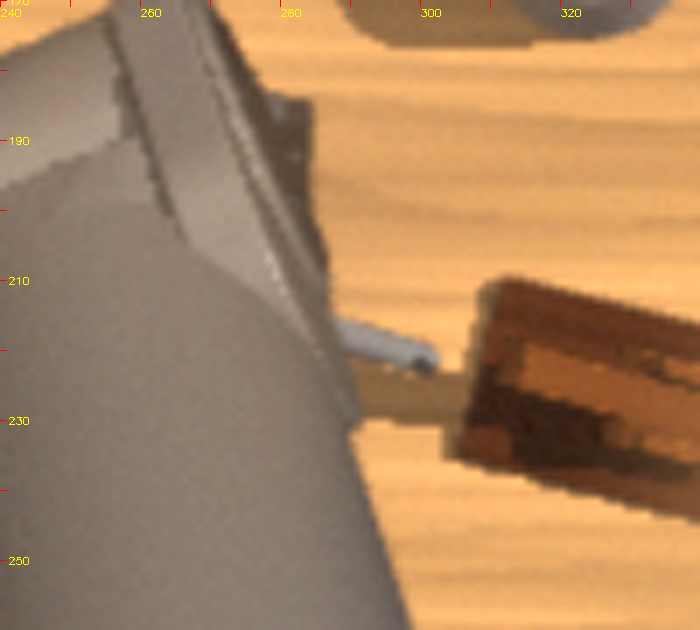

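```bash
python3 -c "
from pp import *
p=tri(320.4,202.8,301.5,220.6);print(p)
pin(320.4,203,334,186)
q=p[:2]-[560.5,-123.6];print('h',q@[.211,.977],'lat',q@[-.977,.211])
for u,v in((308.5,211.5),(303.5,235)):print(unproj('top',u,v,12))
"
```

```text
[582.50955353 -16.7833021   34.94078057]
tip rel TCP (h,z) [-57.3 -50.2] shoulder [-20.5  -8.8] len 55.4 ang 48.3 axis at h=0: z 14.2 a=86.2
h 109.00392963998978 lat 1.0349894579352366
[607.28861306 -33.30644997  12.        ]
[546.44086555 -22.21553033  12.        ]
```

>>> play_rows:
  motion:
    - {"tx":1,"ty":0,"tz":0,"spin":0,"claw":230}
    - {"tx":2,"ty":0,"tz":0,"spin":0,"claw":230}
    - {"tx":2.6,"ty":0,"tz":0,"spin":0,"claw":230}
    - {"tx":2.7,"ty":-0.3,"tz":0,"spin":0,"claw":230}
    - {"tx":2.7,"ty":-0.7,"tz":0,"spin":0,"claw":230}
    - {"tx":2.7,"ty":-0.7,"tz":0,"spin":0,"claw":230}
  newtons: 25

```text
time: 12.9
ee_pos: [594.3, 31.0, 58.7]
tcp_rot: [0.161, 1.56, -0.173]
contact_force: [0.2, -0.5, -1.3]
width: 0.247
```

```bash
python3 rs.py;python3 - <<'E'
from h import *
crop(env.capture("scene"),"scene18.png",280,140,80,90,8)
E
```

```text
h 158.2 lat(+localy) -0.4 z 58.7
t 12.90 pos [594.32  31.03  58.72] yaw -12.21 w 0.247 F [ 0.2 -0.5 -1.3] M [ 0.01 -0.02 -0.04]
tx -4.948 ty -10.748 tz -0.012 spin -0.01
```

View pics/scene18.png

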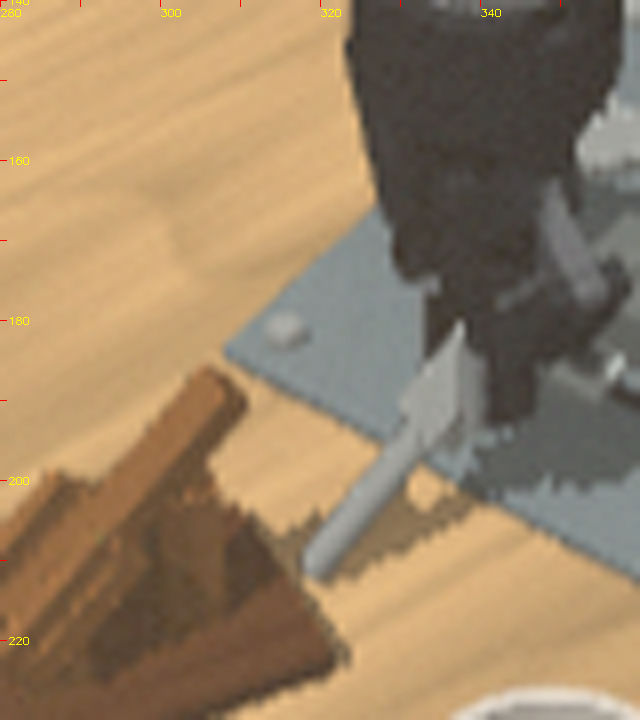

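>>> play_rows:
  motion:
    - {"tx":0.3,"ty":0,"tz":0,"spin":0,"claw":230}
    - {"tx":0.4,"ty":-0.2,"tz":0,"spin":0,"claw":230}
    - {"tx":0.4,"ty":-0.5,"tz":0,"spin":0,"claw":230}
    - {"tx":0.3,"ty":-0.9,"tz":0,"spin":0,"claw":230}
    - {"tx":0.3,"ty":-0.9,"tz":0,"spin":0,"claw":230}

```text
time: 13.45
ee_pos: [592.7, 24.3, 56.3]
tcp_rot: [0.163, 1.559, -0.171]
contact_force: [0.3, 4.8, -1.9]
width: 0.246
```

```bash
python3 rs.py;python3 - <<'E'
from h import *
crop(env.capture("scene"),"scene19.png",280,140,80,90,8)
E
```

```text
h 151.3 lat(+localy) -0.3 z 56.3
t 13.45 pos [592.7   24.28  56.29] yaw -12.17 w 0.246 F [ 0.3  4.8 -1.9] M [ 1.23 -0.01 -0.05]
tx -5.228 ty -10.040 tz 0.000 spin 0.03
```

View pics/scene19.png

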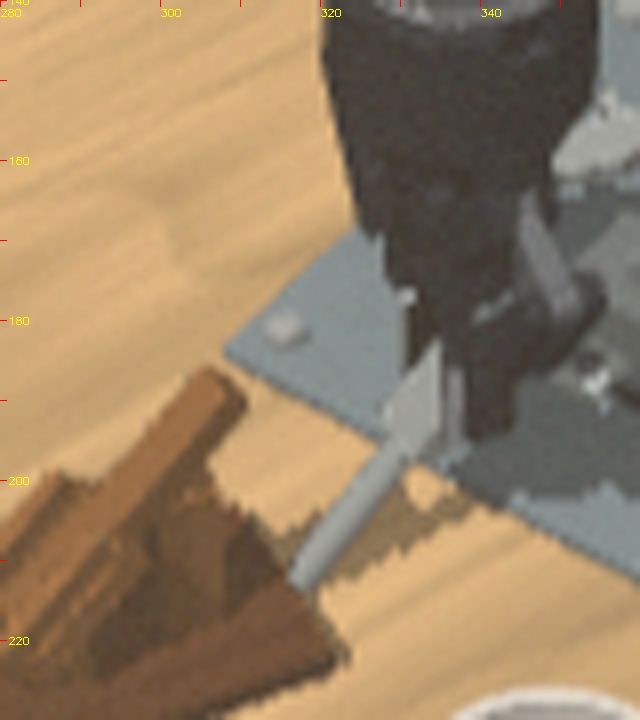

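>>> play_rows:
  motion:
    - {"tx":-0.2,"ty":-0.4,"tz":0,"spin":0,"claw":230}
    - {"tx":-0.5,"ty":-0.8,"tz":0,"spin":0,"claw":230}
    - {"tx":-0.8,"ty":-1.25,"tz":0,"spin":0,"claw":230}
    - {"tx":-1.1,"ty":-1.7,"tz":0,"spin":0,"claw":230}
    - {"tx":-1.3,"ty":-2.2,"tz":0,"spin":0,"claw":230}
    - {"tx":-1.45,"ty":-2.7,"tz":0,"spin":0,"claw":230}
    - {"tx":-1.45,"ty":-2.7,"tz":0,"spin":0,"claw":230}

```text
time: 14.2
ee_pos: [587.0, -2.3, 71.6]
tcp_rot: [0.163, 1.559, -0.171]
contact_force: [-0.8, 4.4, 0.4]
width: 0.25
```

```bash
python3 rs.py;python3 - <<'E'
from h import *
crop(env.capture("scene"),"scene20.png",280,140,80,90,8)
E
```

```text
h 124.1 lat(+localy) -0.3 z 71.6
t 14.20 pos [587.04  -2.35  71.62] yaw -12.20 w 0.250 F [-0.8  4.4  0.4] M [ 1.27  0.06 -0.05]
tx -3.708 ty -7.310 tz -0.011 spin -0.00
```

View pics/scene20.png

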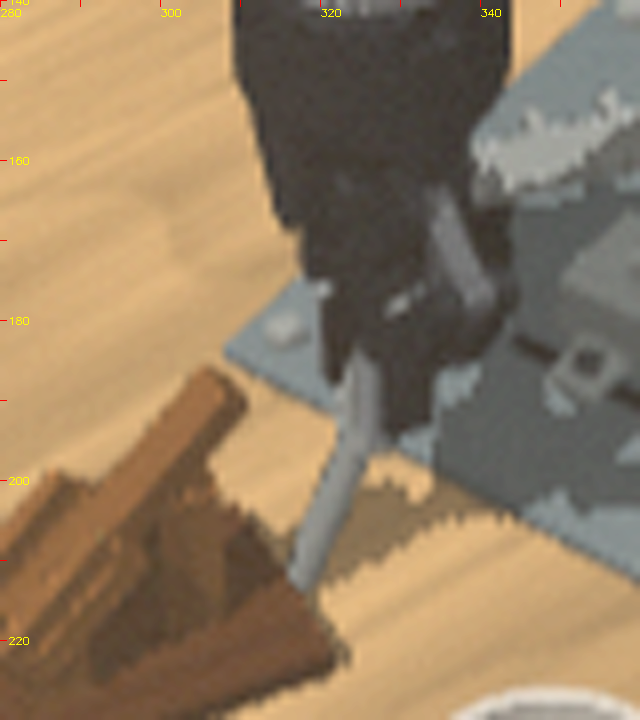

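>>> play_rows:
  motion:
    - {"tx":-0.1,"ty":-0.5,"tz":0,"spin":0,"claw":230}
    - {"tx":-0.25,"ty":-1.0,"tz":0,"spin":0,"claw":230}
    - {"tx":-0.35,"ty":-1.5,"tz":0,"spin":0,"claw":230}
    - {"tx":-0.4,"ty":-2,"tz":0,"spin":0,"claw":230}
    - {"tx":-0.45,"ty":-2.4,"tz":0,"spin":0,"claw":230}
    - {"tx":-0.45,"ty":-2.4,"tz":0,"spin":0,"claw":230}

```text
time: 14.85
ee_pos: [582.1, -26.0, 76.6]
tcp_rot: [0.164, 1.558, -0.171]
contact_force: [0.0, 4.0, 0.7]
width: 0.25
```

```bash
python3 rs.py;python3 - <<'E'
from h import *
crop(env.capture("scene"),"scene21.png",280,140,80,90,8)
E
```

```text
h 99.9 lat(+localy) -0.5 z 76.6
t 14.85 pos [582.11 -25.99  76.6 ] yaw -12.22 w 0.250 F [0.  4.  0.7] M [1.24 0.07 0.02]
tx -3.220 ty -4.892 tz -0.028 spin -0.02
```

View pics/scene21.png

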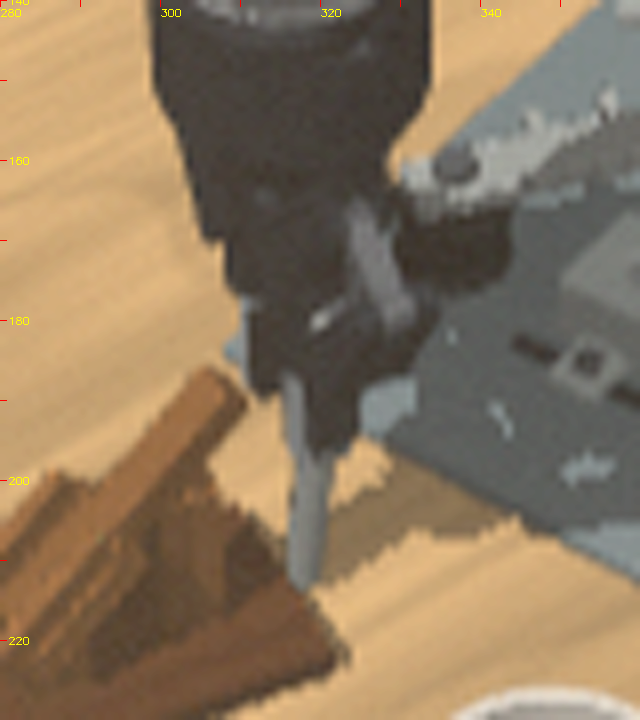

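```bash
python3 -c "
from pp import *
pin(280+305/8-.5,140+560/8-.5,280+311.5/8-.5,140+470/8-.5)
p=np.array([582.1,-26,0])
a=proj('scene',p+[0,0,10]);b=proj('scene',p+[0,0,50]);print(a,b,(b-a)[0]/(b-a)[1])
"
```

```text
tip rel TCP (h,z) [  1.  -60.1] shoulder [  4.  -21.5] len 38.8 ang 85.5 axis at h=0: z -73.0 a=-12.9
[317.26053294 211.38534906] [316.91362214 200.26780316] 0.031203900128017933
```

>>> play_rows:
  motion:
    - {"tx":0,"ty":-0.4,"tz":0,"spin":0,"claw":230}
    - {"tx":0,"ty":-0.7,"tz":0,"spin":0,"claw":230}
    - {"tx":0,"ty":-0.7,"tz":0,"spin":0,"claw":230}

```text
time: 15.2
ee_pos: [580.8, -32.6, 76.8]
tcp_rot: [0.164, 1.558, -0.171]
contact_force: [0.3, 5.5, 1.6]
width: 0.252
```

>>> play_rows:
  motion:
    - {"tx":0,"ty":0.4,"tz":0,"spin":0,"claw":230}
    - {"tx":0,"ty":1.2,"tz":0,"spin":0,"claw":230}
    - {"tx":-2,"ty":1.2,"tz":0,"spin":0,"claw":230}
    - {"tx":-5,"ty":1.2,"tz":0,"spin":0,"claw":230}
    - {"tx":-8,"ty":1.2,"tz":0,"spin":0,"claw":230}
    - {"tx":-10,"ty":1.2,"tz":0,"spin":0,"claw":230}
    - {"tx":-10,"ty":1.2,"tz":0,"spin":0,"claw":230}
  newtons: 60

```text
time: 15.9
ee_pos: [584.6, -20.6, 179.6]
tcp_rot: [0.163, 1.553, -0.172]
contact_force: [0.2, -0.7, -1.6]
width: 0.247
```

```bash
python3 rs.py;python3 - <<'E'
from h import *
crop(env.capture("scene"),"scene22.png",280,100,80,90,8)
E
```

```text
h 105.7 lat(+localy) -1.8 z 179.6
t 15.90 pos [584.59 -20.63 179.58] yaw -12.24 w 0.247 F [ 0.2 -0.7 -1.6] M [ 0.02 -0.05  0.03]
tx 7.077 ty -5.428 tz -0.260 spin -0.04
```

View pics/scene22.png

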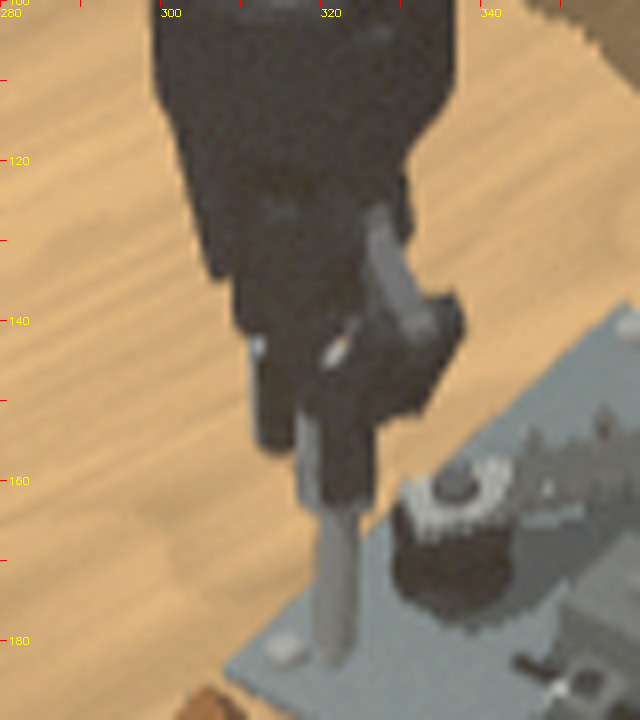

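```bash
python3 -c "
from pp import *
pin(280+333.5/8-.5,100+660/8-.5,280+340/8-.5,100+525/8-.5)
s=env.read_state()['ee_pos']
for t in(80,85,90,95):
    a=np.radians(t);D=np.array([.212*np.cos(a),.977*np.cos(a),np.sin(a)])
    P=s+[0,0,12]
    print(t,[((proj('scene',P-D*k)-[280,100]+.5)*8).round(0) for k in(86,30)])
print(s)
"
```

```text
tip rel TCP (h,z) [  6.9 -71.5] shoulder [  9.7 -19.7] len 51.9 ang 86.8 axis at h=0: z -195.0 a=-123.7
80 [array([266., 687.]), array([292., 536.])]
85 [array([289., 681.]), array([300., 534.])]
90 [array([312., 674.]), array([309., 531.])]
95 [array([336., 665.]), array([317., 528.])]
[583.40216886 -20.76963522 177.59312952]
```

```bash
python3 go.py 486.7 143.8 150 13.9
```

```text
t 15.95 pos [583.4  -20.77 177.59] yaw -12.23 w 0.244 F [-0.1 -0.4 -1. ] M [ 0.02 -0.02 -0.03]
tx 2.579 ty 14.046 tz -12.962 spin -26.13
```

>>> play_rows:
  motion:
    - {"tx":0,"ty":2,"tz":-2,"spin":-4,"claw":230}
    - {"tx":0,"ty":4.5,"tz":-4.5,"spin":-8,"claw":230}
    - {"tx":0,"ty":7,"tz":-7,"spin":-13,"claw":230}
    - {"tx":0,"ty":10,"tz":-9.5,"spin":-18,"claw":230}
    - {"tx":0,"ty":12.5,"tz":-12,"spin":-23,"claw":230}
    - {"tx":1,"ty":14,"tz":-13,"spin":-26,"claw":230}
    - {"tx":2,"ty":14,"tz":-13,"spin":-26,"claw":230}
    - {"tx":2.5,"ty":14,"tz":-13,"spin":-26,"claw":230}

```text
time: 16.75
ee_pos: [485.7, 142.0, 148.5]
tcp_rot: [-0.194, 1.559, 0.181]
contact_force: [1.3, -0.2, -1.5]
width: 0.237
```

>>> play_rows:
  motion:
    - {"tx":0,"ty":0,"tz":0,"spin":0,"claw":230}
    - {"tx":0,"ty":0,"tz":0,"spin":0,"claw":230}

```text
time: 16.95
ee_pos: [486.0, 140.2, 147.7]
tcp_rot: [-0.192, 1.56, 0.178]
contact_force: [0.8, 0.5, -1.0]
width: 0.248
```

```bash
python3 go.py 486.7 143.8 112 13.9;python3 - <<'E'
from h import *
crop(env.capture("scene"),"scene23.png",300,90,100,110,7)
crop(env.capture("top"),"top23.png",170,170,120,110,6)
E
```

```text
t 16.95 pos [485.97 140.24 147.67] yaw 13.51 w 0.248 F [ 0.8  0.5 -1. ] M [ 0.06 -0.01 -0.04]
tx 3.564 ty 0.363 tz 0.150 spin -0.39
```

View pics/scene23.png

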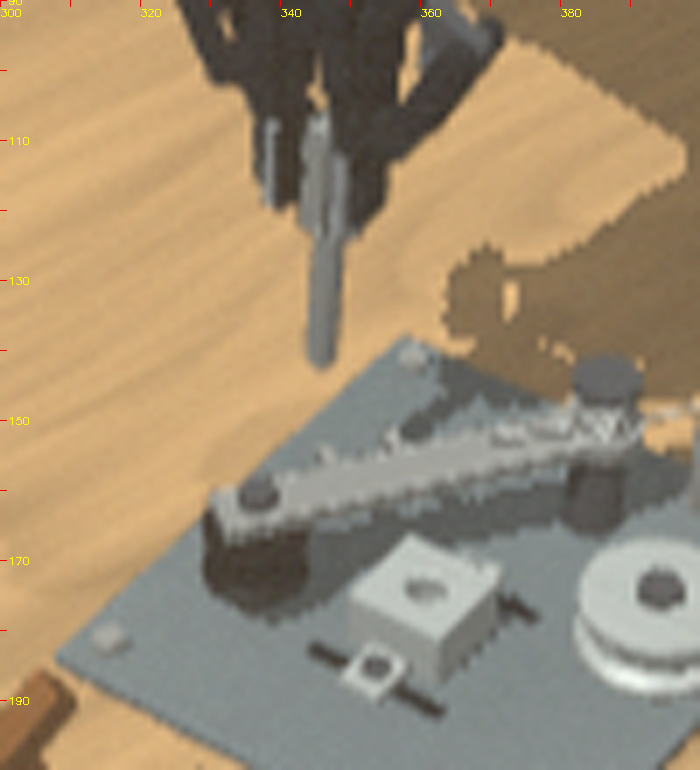

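View pics/top23.png

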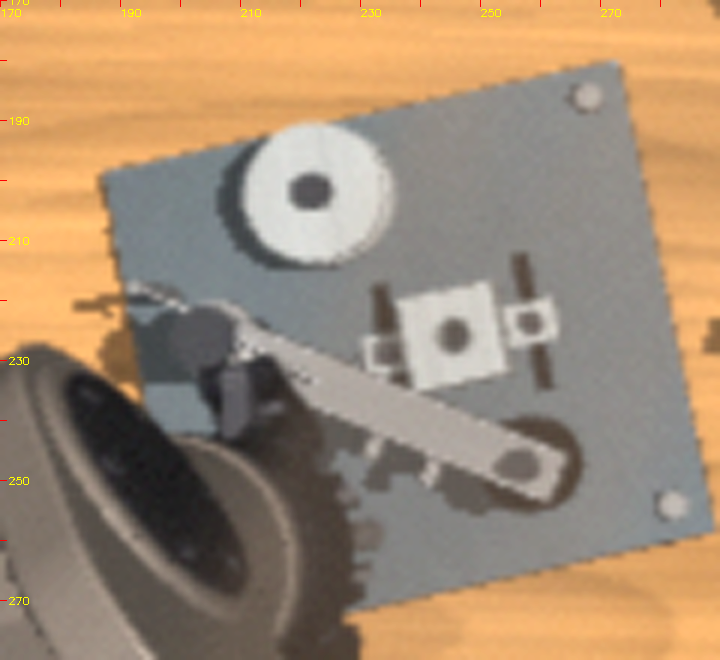

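```bash
python3 -c "
from pp import *
s=env.read_state()['ee_pos']
print('tip by scene at z=74', unproj('scene',345.2,140.6,s[2]-74), 'TCP',s)
pin(300+320/7-.5,90+357/7-.5,300+325/7-.5,90+240/7-.5)
p=s.copy();print((proj('scene',[484.3,147,75])-[300,90]+.5)*7,(proj('scene',[484.3,147,123])-[300,90]+.5)*7)
print(proj('scene',[513.2,140.5,54]),proj('top',[513.2,140.5,54]))
"
```

```text
tip by scene at z=74 [479.35723286 150.10367384  74.4862583 ] TCP [486.24631011 141.05885898 148.4862583 ]
tip rel TCP (h,z) [  3.9 -67. ] shoulder [  4.9 -13.3] len 53.7 ang 88.9 axis at h=0: z -273.4 a=-206.4
[322.22630082 366.64299902] [325.26343234 264.52305312]
[350.67232336 154.65026829] [236.21415382 246.59100551]
```

```bash
cat > arc.py <<'E'
from go import *
piv=np.array([560.6,218.9]);dy=np.radians(-75.8)
def notch(t):
    a=dy-.6+t;return piv+[90*np.cos(a)+17*np.sin(a),90*np.sin(a)-17*np.cos(a)]
off=np.array([1.05,-4.4])
if __name__=="__main__":
    s=env.read_state();M=R.from_rotvec(s["tcp_rot"]).as_matrix()
    for t in(0,.1,.2,.3,.4,.5,.55,.6,.65,.7):
        P=notch(t);T=np.array([*(P+off),s["ee_pos"][2]]);d=M.T@(T-s["ee_pos"])/10
        print(t,P.round(1),"ty %.2f tz %.2f"%(d[1],d[2]))
E
python3 arc.py; python3 go.py 486 146.2 109 14
```

```text
0 [513.6 140.3] ty -1.17 tz 2.64
0.1 [521.7 136. ] ty -1.78 tz 3.32
0.2 [530.2 132.5] ty -2.31 tz 4.07
0.3 [538.9 129.9] ty -2.77 tz 4.86
0.4 [547.9 128.2] ty -3.15 tz 5.69
0.5 [557.  127.4] ty -3.44 tz 6.56
0.55 [561.6 127.3] ty -3.56 tz 7.00
0.6 [566.2 127.5] ty -3.65 tz 7.45
0.65 [570.8 127.9] ty -3.72 tz 7.91
0.7 [575.3 128.5] ty -3.76 tz 8.36
t 17.05 pos [486.25 141.06 148.49] yaw 13.57 w 0.248 F [-0.3  0.8 -2.1] M [-0.04  0.05  0.03]
tx 3.944 ty 0.542 tz 0.085 spin -0.43
```

>>> play_rows:
  motion:
    - {"tx":1,"ty":0.5,"tz":0.1,"spin":-0.4,"claw":230}
    - {"tx":2.5,"ty":0.5,"tz":0.1,"spin":-0.4,"claw":230}
    - {"tx":3.5,"ty":0.5,"tz":0.1,"spin":-0.4,"claw":230}
    - {"tx":3.9,"ty":0.5,"tz":0.1,"spin":-0.4,"claw":230}
    - {"tx":3.9,"ty":0.5,"tz":0.1,"spin":-0.4,"claw":230}
    - {"tx":3.9,"ty":0.5,"tz":0.1,"spin":-0.4,"claw":230}

```text
time: 17.65
ee_pos: [486.3, 146.0, 109.4]
tcp_rot: [-0.198, 1.558, 0.185]
contact_force: [1.3, -0.3, -1.5]
width: 0.242
```

```bash
python3 arc.py;python3 go.py 486 146.2 109 14;python3 - <<'E'
from h import *
crop(env.capture("scene"),"scene24.png",310,100,90,90,8)
E
```

```text
0 [513.6 140.3] ty -1.66 tz 2.51
0.1 [521.7 136. ] ty -2.28 tz 3.19
0.2 [530.2 132.5] ty -2.82 tz 3.93
0.3 [538.9 129.9] ty -3.28 tz 4.72
0.4 [547.9 128.2] ty -3.67 tz 5.55
0.5 [557.  127.4] ty -3.96 tz 6.41
0.55 [561.6 127.3] ty -4.08 tz 6.85
0.6 [566.2 127.5] ty -4.18 tz 7.30
0.65 [570.8 127.9] ty -4.25 tz 7.76
0.7 [575.3 128.5] ty -4.30 tz 8.21
t 17.65 pos [486.29 145.97 109.45] yaw 13.97 w 0.242 F [ 1.3 -0.3 -1.5] M [ 0.03 -0.02 -0.02]
tx 0.044 ty 0.030 tz -0.023 spin -0.03
```

View pics/scene24.png

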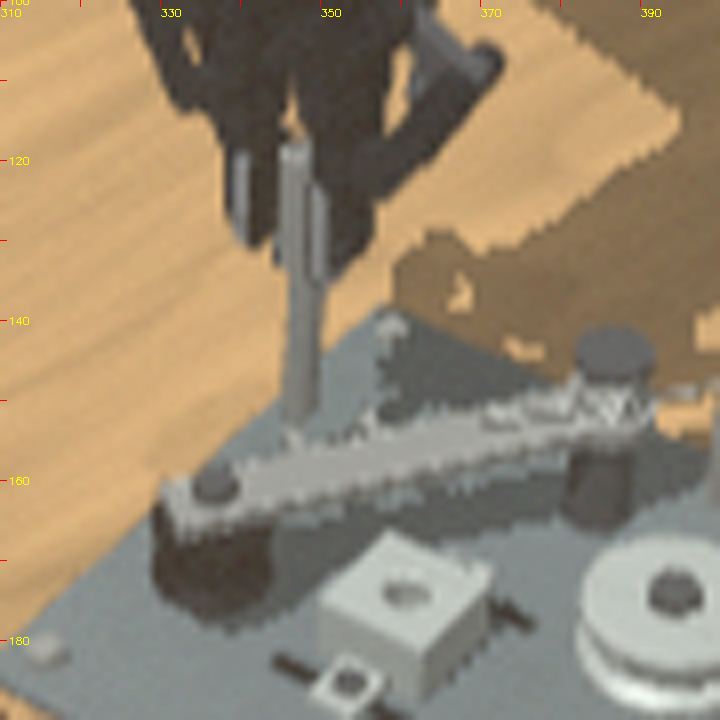

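```bash
python3 -c "
from pp import *
for z in (35,40,45): print(z,proj('scene',[485.2,150.4,z]))
pin(310+300/8-.5,100+418/8-.5,310+304/8-.5,100+290/8-.5)
print(proj('scene',[513.6,140.3,54]))
"
```

```text
35 [346.37400024 153.05108119]
40 [346.41942794 151.63786974]
45 [346.46511934 150.21645458]
tip rel TCP (h,z) [  7.  -71.7] shoulder [  6.9 -16.8] len 54.9 ang 90.2 axis at h=0: z 2426.2 a=2497.9
[350.71518937 154.7615842 ]
```

>>> play_rows:
  motion:
    - {"tx":0,"ty":-0.6,"tz":0.8,"spin":0,"claw":230}
    - {"tx":0,"ty":-1.2,"tz":1.6,"spin":0,"claw":230}
    - {"tx":0,"ty":-1.7,"tz":2.3,"spin":0,"claw":230}
    - {"tx":0,"ty":-1.9,"tz":2.6,"spin":0,"claw":230}
    - {"tx":0,"ty":-2.2,"tz":2.9,"spin":0,"claw":230}
    - {"tx":0,"ty":-2.35,"tz":3.2,"spin":0,"claw":230}
    - {"tx":0,"ty":-2.35,"tz":3.2,"spin":0,"claw":230}
  newtons: 100

```text
time: 18.4
ee_pos: [523.0, 130.7, 109.8]
tcp_rot: [-0.198, 1.559, 0.184]
contact_force: [-3.0, -0.1, -0.8]
width: 0.236
```

```bash
sed -i 's/off=.*/off=np.array([1.3,-5.3])/' arc.py; python3 arc.py;python3 go.py 486 146.2 109 14;python3 - <<'E'
from h import *
crop(env.capture("scene"),"scene25.png",310,100,90,90,8)
E
```

```text
0 [513.6 140.3] ty 0.61 tz -0.68
0.1 [521.7 136. ] ty 0.00 tz -0.00
0.2 [530.2 132.5] ty -0.54 tz 0.74
0.3 [538.9 129.9] ty -1.00 tz 1.52
0.4 [547.9 128.2] ty -1.39 tz 2.36
0.5 [557.  127.4] ty -1.69 tz 3.22
0.55 [561.6 127.3] ty -1.80 tz 3.66
0.6 [566.2 127.5] ty -1.90 tz 4.11
0.65 [570.8 127.9] ty -1.97 tz 4.56
0.7 [575.3 128.5] ty -2.02 tz 5.02
t 18.40 pos [523.01 130.68 109.82] yaw 13.96 w 0.236 F [-3.  -0.1 -0.8] M [0.02 0.87 0.02]
tx 0.052 ty 2.400 tz -3.218 spin -0.04
```

View pics/scene25.png

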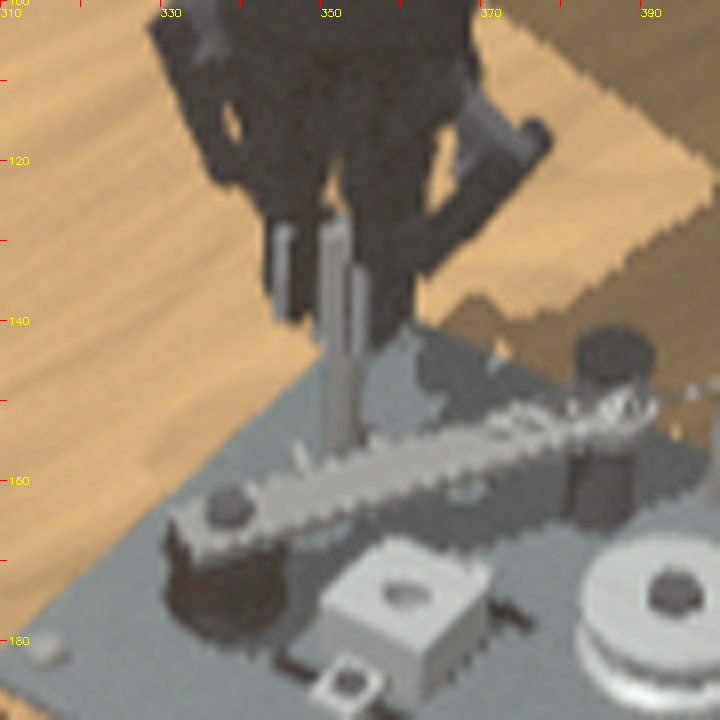

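>>> play_rows:
  motion:
    - {"tx":0,"ty":-0.3,"tz":0.4,"spin":0,"claw":230}
    - {"tx":0,"ty":-0.55,"tz":0.75,"spin":0,"claw":230}
    - {"tx":0,"ty":-0.8,"tz":1.15,"spin":0,"claw":230}
    - {"tx":0,"ty":-1.0,"tz":1.5,"spin":0,"claw":230}
    - {"tx":0,"ty":-1.2,"tz":1.95,"spin":0,"claw":230}
    - {"tx":0,"ty":-1.4,"tz":2.35,"spin":0,"claw":230}
    - {"tx":0,"ty":-1.6,"tz":2.8,"spin":0,"claw":230}
    - {"tx":0,"ty":-1.7,"tz":3.2,"spin":0,"claw":230}

```text
time: 19.25
ee_pos: [558.1, 121.7, 109.9]
tcp_rot: [-0.198, 1.56, 0.184]
contact_force: [-4.2, 1.4, -0.5]
width: 0.233
```

```bash
python3 arc.py|tail -5;python3 go.py 486 146.2 109 14;python3 - <<'E'
from h import *
crop(env.capture("scene"),"scene26.png",320,120,80,80,9)
crop(env.capture("top"),"top26.png",190,180,90,90,8)
E
```

```text
0.5 [557.  127.4] ty 0.03 tz 0.04
0.55 [561.6 127.3] ty -0.09 tz 0.48
0.6 [566.2 127.5] ty -0.18 tz 0.93
0.65 [570.8 127.9] ty -0.26 tz 1.38
0.7 [575.3 128.5] ty -0.30 tz 1.83
t 19.25 pos [558.06 121.72 109.86] yaw 13.96 w 0.233 F [-4.2  1.4 -0.5] M [ 0.55  1.2  -0.01]
tx 0.037 ty 4.115 tz -6.403 spin -0.04
```

View pics/scene26.png

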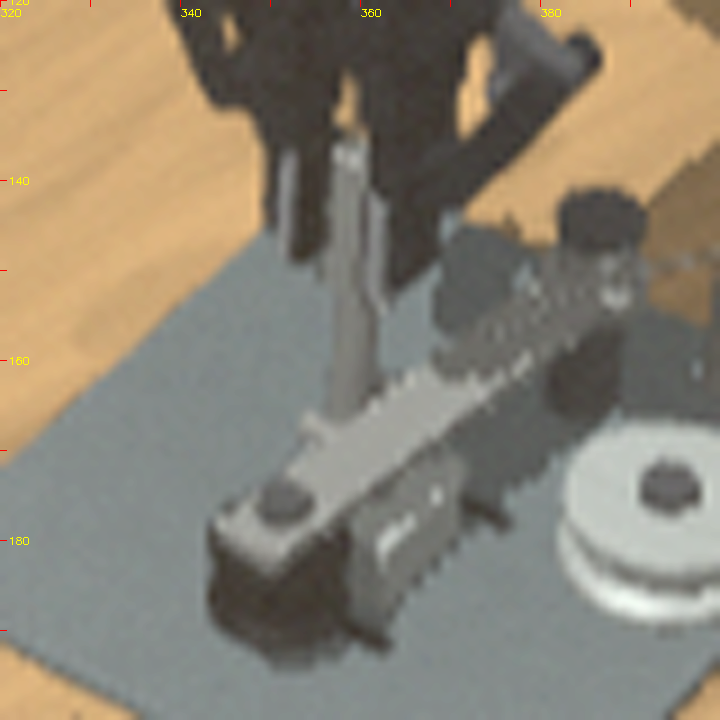

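View pics/top26.png

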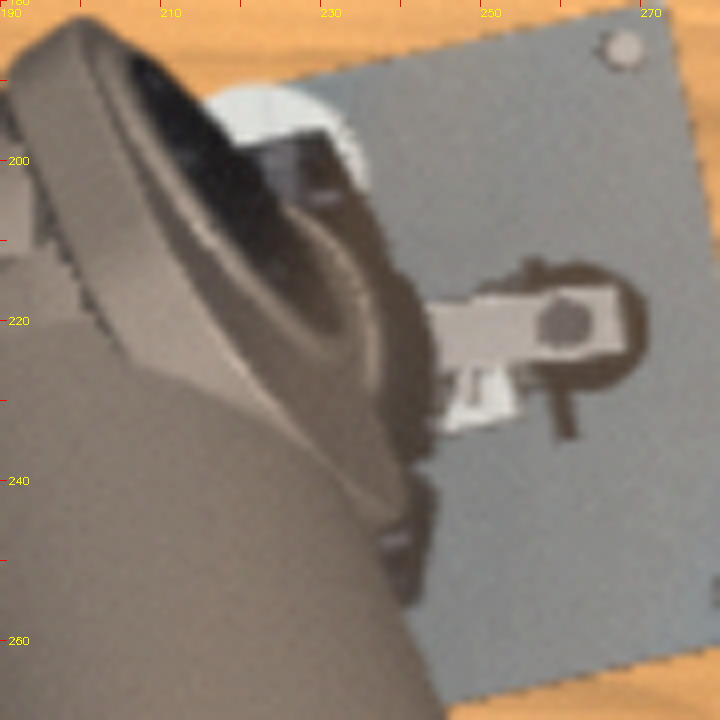

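>>> play_rows:
  motion:
    - {"tx":0,"ty":-0.1,"tz":0.3,"spin":0,"claw":230}
    - {"tx":0,"ty":-0.15,"tz":0.6,"spin":0,"claw":230}
    - {"tx":0,"ty":-0.2,"tz":0.9,"spin":0,"claw":230}
    - {"tx":0,"ty":-0.2,"tz":0.95,"spin":0,"claw":230}
    - {"tx":0.3,"ty":-0.2,"tz":0.95,"spin":0,"claw":230}
    - {"tx":0.6,"ty":-0.2,"tz":0.95,"spin":0,"claw":230}
    - {"tx":0.9,"ty":-0.2,"tz":0.95,"spin":0,"claw":230}
    - {"tx":0.9,"ty":-0.2,"tz":0.95,"spin":0,"claw":230}

```text
time: 20.15
ee_pos: [567.8, 121.2, 100.3]
tcp_rot: [-0.199, 1.56, 0.183]
contact_force: [-4.3, -1.1, -2.4]
width: 0.237
```

```bash
python3 arc.py|tail -5;python3 go.py 486 146.2 109 14;python3 - <<'E'
from h import *
crop(env.capture("scene"),"scene27.png",320,120,80,80,9)
E
```

```text
0.5 [557.  127.4] ty 0.31 tz -0.90
0.55 [561.6 127.3] ty 0.20 tz -0.45
0.6 [566.2 127.5] ty 0.10 tz -0.01
0.65 [570.8 127.9] ty 0.03 tz 0.45
0.7 [575.3 128.5] ty -0.02 tz 0.90
t 20.15 pos [567.8  121.21 100.33] yaw 13.92 w 0.237 F [-4.3 -1.1 -2.4] M [-0.4   1.14 -0.  ]
tx -0.919 ty 4.385 tz -7.337 spin -0.08
```

View pics/scene27.png

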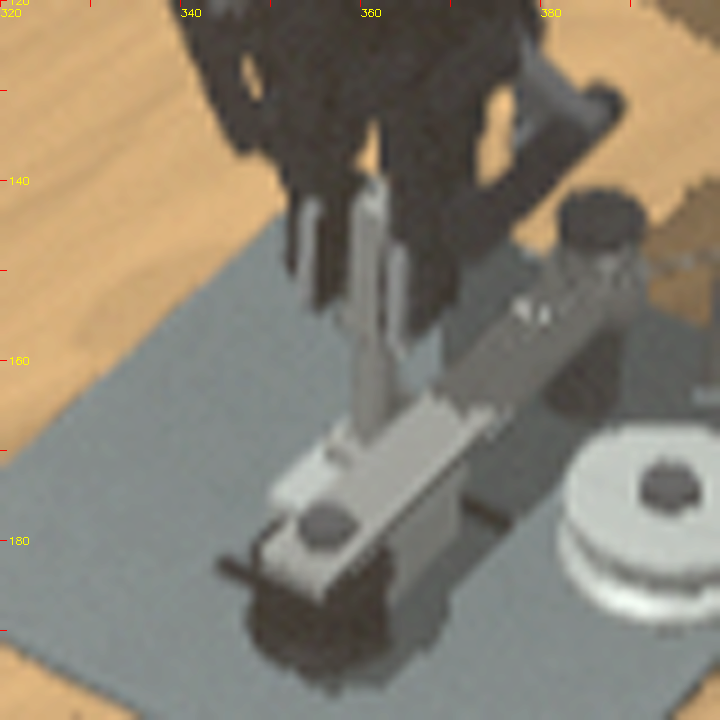

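>>> play_rows:
  motion:
    - {"tx":0.3,"ty":0,"tz":0,"spin":0,"claw":230}
    - {"tx":0.6,"ty":0,"tz":0,"spin":0,"claw":230}
    - {"tx":0.6,"ty":0,"tz":0,"spin":0,"claw":230}
  newtons: 50

```text
time: 20.5
ee_pos: [567.4, 121.0, 93.8]
tcp_rot: [-0.199, 1.561, 0.183]
contact_force: [-3.7, -0.8, -0.9]
width: 0.237
```

```bash
python3 go.py 486 146.2 109 14
```

```text
t 20.50 pos [567.41 121.05  93.84] yaw 13.93 w 0.237 F [-3.7 -0.8 -0.9] M [-0.27  1.1   0.01]
tx -1.561 ty 4.385 tz -7.296 spin -0.07
```

>>> play_rows:
  motion:
    - {"tx":0.4,"ty":0,"tz":0,"spin":0,"claw":230}
    - {"tx":0.8,"ty":0,"tz":0,"spin":0,"claw":230}
    - {"tx":1.1,"ty":0,"tz":0,"spin":0,"claw":230}
    - {"tx":1.1,"ty":0,"tz":0,"spin":0,"claw":230}

```text
time: 20.9
ee_pos: [567.1, 120.9, 82.1]
tcp_rot: [-0.199, 1.562, 0.183]
contact_force: [-3.8, -0.5, -4.3]
width: 0.239
```

```bash
python3 go.py 486 146.2 109 14;python3 - <<'E'
from h import *
crop(env.capture("scene"),"scene28.png",320,120,80,80,9)
E
```

```text
t 20.90 pos [567.06 120.94  82.12] yaw 13.94 w 0.239 F [-3.8 -0.5 -4.3] M [-0.1   0.89  0.03]
tx -2.725 ty 4.378 tz -7.261 spin -0.06
```

View pics/scene28.png

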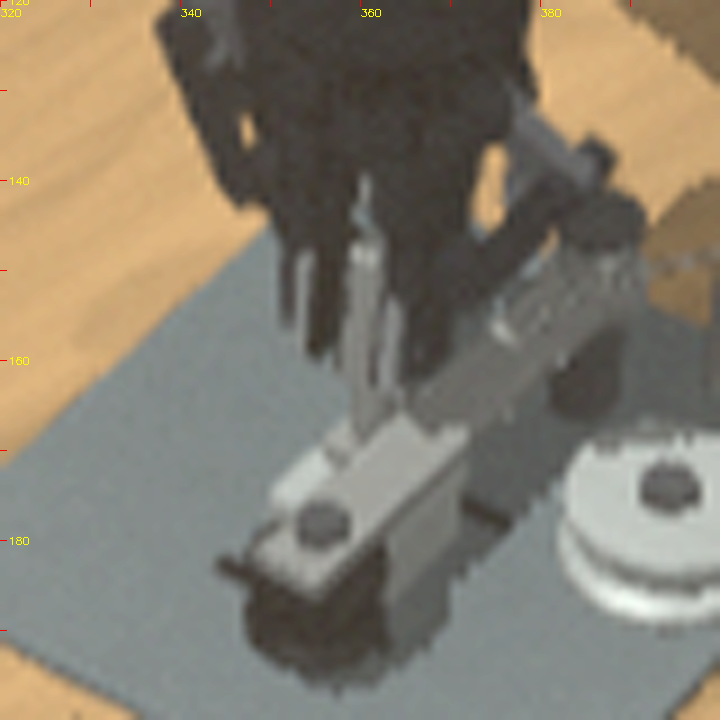

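>>> play_rows:
  motion:
    - {"tx":0.3,"ty":0,"tz":0,"spin":0,"claw":230}
    - {"tx":0.6,"ty":0,"tz":0,"spin":0,"claw":230}
    - {"tx":0.7,"ty":0,"tz":0,"spin":0,"claw":230}
    - {"tx":0.7,"ty":0,"tz":0,"spin":0,"claw":230}

```text
time: 21.35
ee_pos: [568.2, 121.7, 79.7]
tcp_rot: [-0.2, 1.559, 0.182]
contact_force: [-14.4, -4.2, 38.3]
width: 0.234
```

```bash
python3 go.py 486 146.2 109 14
```

```text
t 21.35 pos [568.22 121.65  79.7 ] yaw 13.93 w 0.234 F [-14.4  -4.2  38.3] M [-1.11  4.12  0.05]
tx -2.994 ty 4.327 tz -7.384 spin -0.07
```

>>> play_rows:
  motion:
    - {"tx":0,"ty":0,"tz":0,"spin":0,"claw":230}
    - {"tx":0,"ty":0,"tz":0,"spin":0,"claw":230}
  newtons: 20

```text
time: 21.55
ee_pos: [568.6, 121.6, 80.6]
tcp_rot: [-0.2, 1.558, 0.181]
contact_force: [-4.8, -1.1, 2.0]
width: 0.237
```

```bash
python3 go.py 486 146.2 109 14;python3 - <<'E'
from h import *
crop(env.capture("scene"),"scene29.png",320,120,80,80,9)
E
```

```text
t 21.55 pos [568.55 121.64  80.56] yaw 13.93 w 0.237 F [-4.8 -1.1  2. ] M [-0.26  1.11  0.04]
tx -2.919 ty 4.336 tz -7.413 spin -0.07
```

View pics/scene29.png

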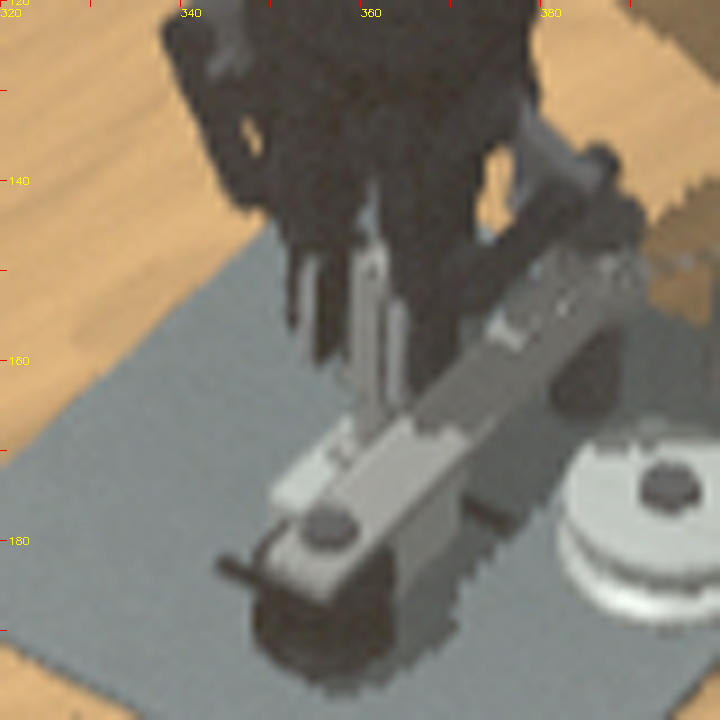

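>>> play_rows:
  motion:
    - {"tx":0,"ty":0,"tz":0,"spin":0,"claw":200}
    - {"tx":0,"ty":0,"tz":0,"spin":0,"claw":160}
    - {"tx":0,"ty":0,"tz":0,"spin":0,"claw":120}
    - {"tx":0,"ty":0,"tz":0,"spin":0,"claw":90}
    - {"tx":0,"ty":0,"tz":0,"spin":0,"claw":80}
    - {"tx":0,"ty":0,"tz":0,"spin":0,"claw":80}

```text
time: 22.2
ee_pos: [569.1, 121.8, 80.5]
tcp_rot: [-0.199, 1.557, 0.182]
contact_force: [-0.5, -0.2, 1.0]
width: 0.684
```

```bash
python3 go.py 486 146.2 109 14;python3 - <<'E'
from h import *
crop(env.capture("scene"),"scene30.png",320,120,80,80,9)
E
```

```text
t 22.20 pos [569.13 121.81  80.52] yaw 13.92 w 0.684 F [-0.5 -0.2  1. ] M [ 0.01  0.03 -0.01]
tx -2.929 ty 4.333 tz -7.471 spin -0.08
```

View pics/scene30.png

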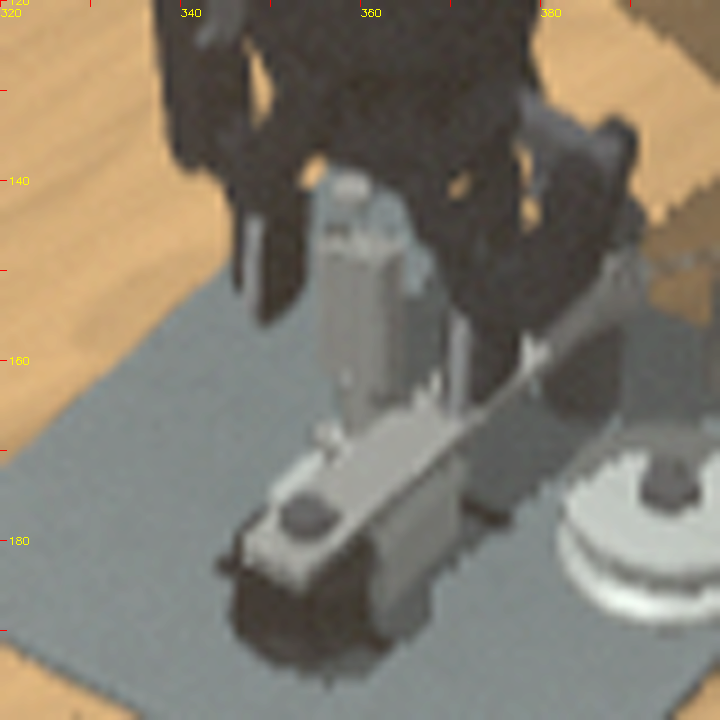

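>>> play_rows:
  motion:
    - {"tx":-1,"ty":0,"tz":0,"spin":0,"claw":80}
    - {"tx":-3,"ty":0,"tz":0,"spin":0,"claw":80}
    - {"tx":-6,"ty":0,"tz":0,"spin":0,"claw":80}
    - {"tx":-10,"ty":0,"tz":0,"spin":0,"claw":80}
    - {"tx":-14,"ty":0,"tz":0,"spin":0,"claw":80}
    - {"tx":-16,"ty":-4,"tz":-4,"spin":0,"claw":80}
    - {"tx":-16,"ty":-8,"tz":-7,"spin":0,"claw":80}
    - {"tx":-16,"ty":-12,"tz":-8,"spin":0,"claw":80}

```text
time: 23.05
ee_pos: [517.8, -12.2, 243.5]
tcp_rot: [-0.203, 1.555, 0.183]
contact_force: [0.7, -1.0, 0.1]
width: 0.687
```

>>> play_rows:
  motion:
    - {"tx":0,"ty":-4,"tz":-2,"spin":0,"claw":80}
    - {"tx":0,"ty":-8,"tz":-3,"spin":0,"claw":80}
    - {"tx":0,"ty":-12,"tz":-3,"spin":0,"claw":80}
    - {"tx":0,"ty":-14,"tz":-3,"spin":0,"claw":80}
    - {"tx":0,"ty":-14,"tz":-3,"spin":0,"claw":80}

```text
time: 23.55
ee_pos: [522.9, -159.2, 245.8]
tcp_rot: [-0.199, 1.555, 0.178]
contact_force: [-0.1, 0.2, 0.3]
width: 0.68
```

```bash
python3 - <<'E'
from h import *
s=env.capture("scene");t=env.capture("top")
crop(s,"scene31.png",310,120,110,90,7);crop(t,"top31.png",180,170,120,110,6)
for n,i in(("scene",s),("top",t)):cv2.imwrite(f"pics/{n}32.png",i[:,:,::-1])
print(env.read_state()["time"],env.read_state()["ee_pos"])
E
```

```text
23.65 [ 522.79652072 -154.81997702  245.6263538 ]
```

View pics/scene31.png

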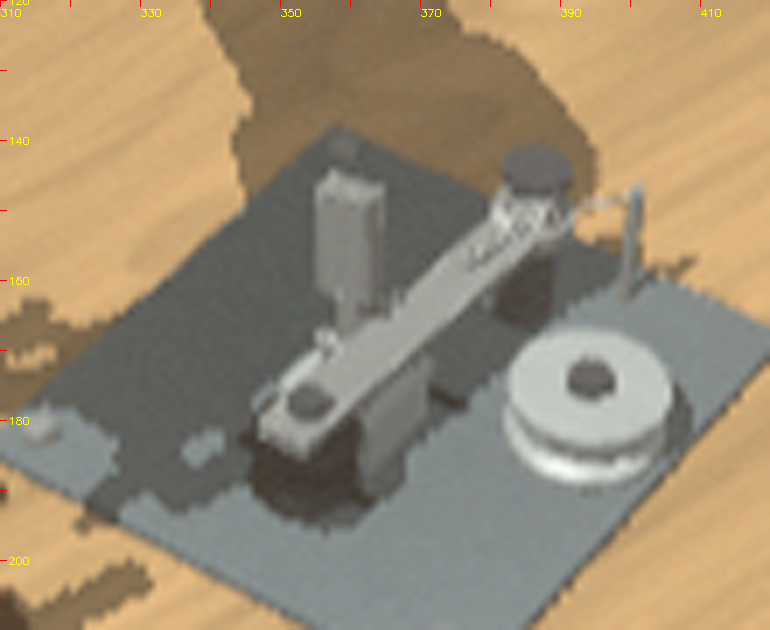

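View pics/top31.png

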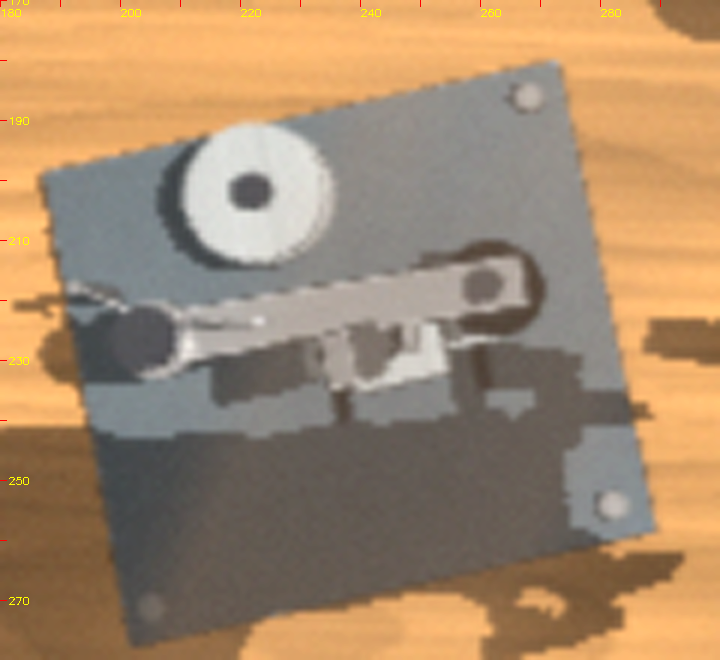

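View pics/scene32.png

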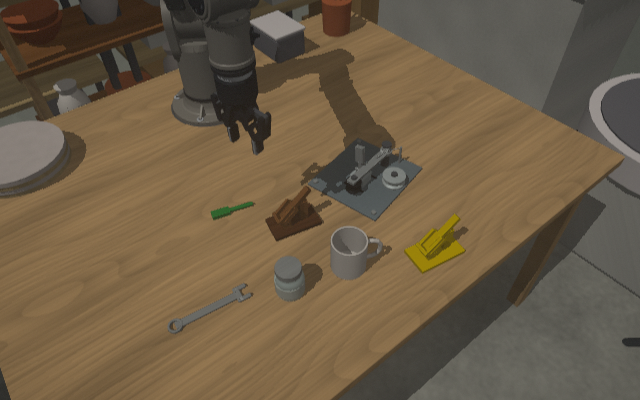

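```bash
python3 - <<'E'
from h import *
for z in(113,120):print(z,(proj("scene",[567,126,z])-[310,120]+.5)*7,(proj("top",[567,126,z])-[180,170]+.5)*6)
a=cv2.imread("pics/scene0.png").astype(int);b=cv2.imread("pics/scene32.png").astype(int)
for nm,(u,v,w,h) in dict(mug=(328,225,58,55),jar=(272,255,35,48),wrench=(165,280,92,56)).items():
    print(nm,np.abs(a-b)[v:v+h,u:u+w].mean())
E
```

```text
113 [363.38423244 215.63902947] [351.40992082 326.07389113]
120 [364.34146124 200.345236  ] [347.5803951  325.28173648]
mug 2.63521421107628
jar 2.5825396825396827
wrench 2.804994824016563
```

```bash
python3 - <<'E'
from h import *
s=cv2.imread("pics/scene32.png")[:,:,::-1];t=cv2.imread("pics/top32.png")[:,:,::-1]
g=lambda i:np.clip(255*(i/255.)**.6,0,255).astype(np.uint8)
crop(g(s),"s33.png",340,135,50,60,12);crop(g(t),"t33.png",225,205,50,40,14)
E
```

```text
(no output)
```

View pics/s33.png

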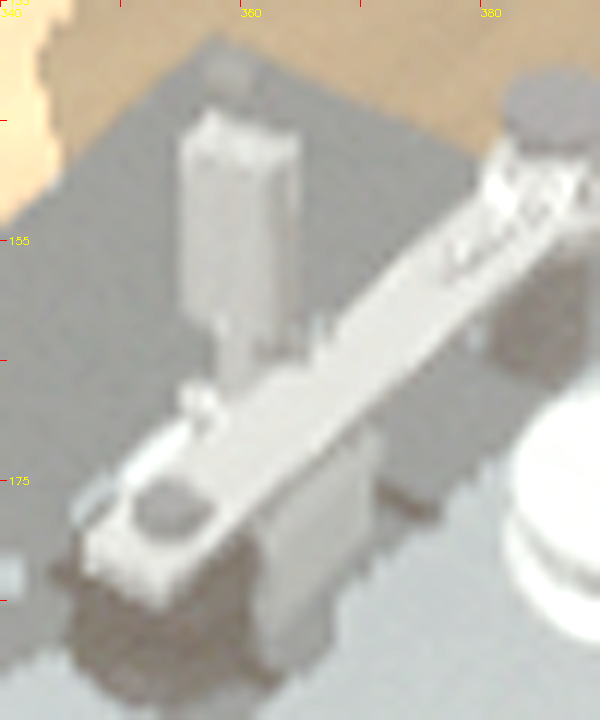

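View pics/t33.png

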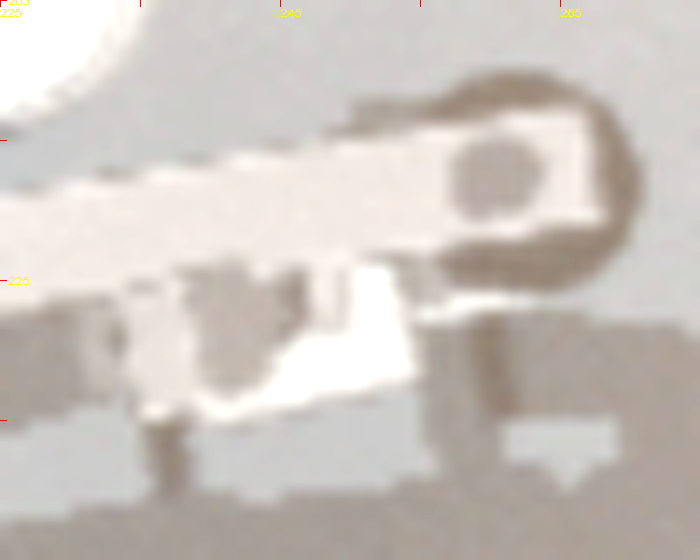

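```bash
python3 - <<'E'
from h import *
u,v=340+239/12-.5,135+136/12-.5
print(tri(u,v,225+238/14-.5,205+325/14-.5))
for z in(108,113,118,125):print(z,unproj("scene",u,v,z),unproj("top",225+238/14-.5,205+325/14-.5,z))
# shoulder bottom corners
for (a,b) in((180,310),(262,355),(298,345)):
    U,V=340+a/12-.5,135+b/12-.5;print(unproj("scene",U,V,68))
print(proj("scene",[567,126,58]),proj("scene",[561,131,68]))
E
```

```text
[560.42696831 118.64446512 125.87298025]
108 [547.17830232 137.46131086 108.        ] [558.33066571 118.5680546  108.        ]
113 [551.41335438 133.38815004 113.        ] [558.18407914 117.54184431 113.        ]
118 [555.64840644 129.31498923 118.        ] [558.03749257 116.51563401 118.        ]
125 [561.57747933 123.61256408 125.        ] [557.83227138 115.0789396  125.        ]
[547.33185903 123.06698101  68.        ]
[568.73305555 127.04340644  68.        ]
[571.22822961 134.90744036  68.        ]
[360.37832879 166.82123191] [360.45206794 161.79850673]
```

```bash
cat > pv.py <<'E'
from ov import *
def draw(tag,o,tz,tilt=(0,0)):
    yaw=np.radians(-76)
    def W(x,y,z): # pin frame: z up from tip ; tilt in deck x,y per unit height
        c,s=np.cos(yaw),np.sin(yaw);X=x+tilt[0]*z;Y=y+tilt[1]*z
        return (o[0]+c*X-s*Y,o[1]+s*X+c*Y,tz+z)
    L=[]
    for z in(60,105):L.append(([W(*p,z) for p in((-6,-11),(6,-11),(6,11),(-6,11),(-6,-11))],(0,0,255)))
    for p in((-6,-11),(6,-11),(6,11),(-6,11)):L.append(([W(*p,60),W(*p,105)],(0,0,255)))
    L.append(([W(0,0,24),W(0,0,60)],(0,255,0)))
    L.append(([W(6*np.cos(a),6*np.sin(a),46) for a in np.linspace(0,6.3,25)],(255,0,0)))
    overlay("pics/scene32.png","scene",f"pv_s{tag}.png",L,340,130,50,60,12)
    overlay("pics/top32.png","top",f"pv_t{tag}.png",L,225,205,50,40,14)
draw("a",(567,126),8)
E
python3 pv.py; cd pics; python3 -c "
import cv2,numpy as np
a=cv2.imread('pv_sa.png');b=cv2.imread('pv_ta.png');b=cv2.resize(b,None,fx=.28,fy=.28)
"
```

```text
(no output)
```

View pics/pv_sa.png

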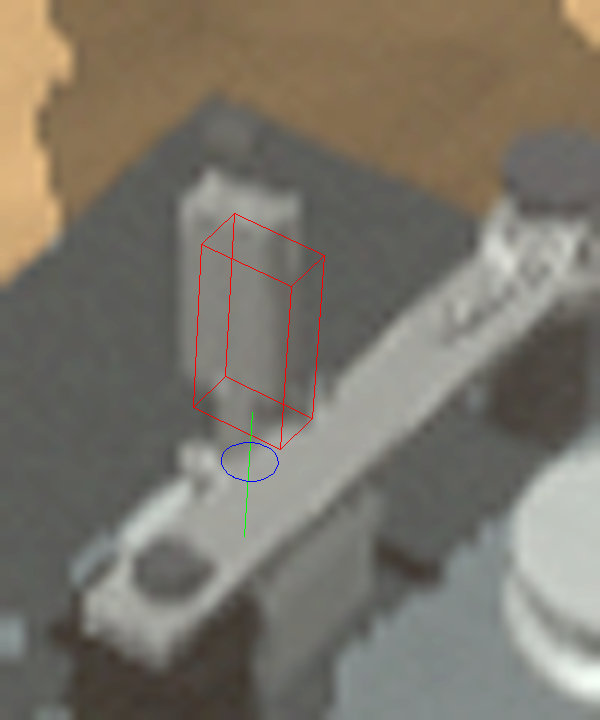

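View pics/pv_ta.png

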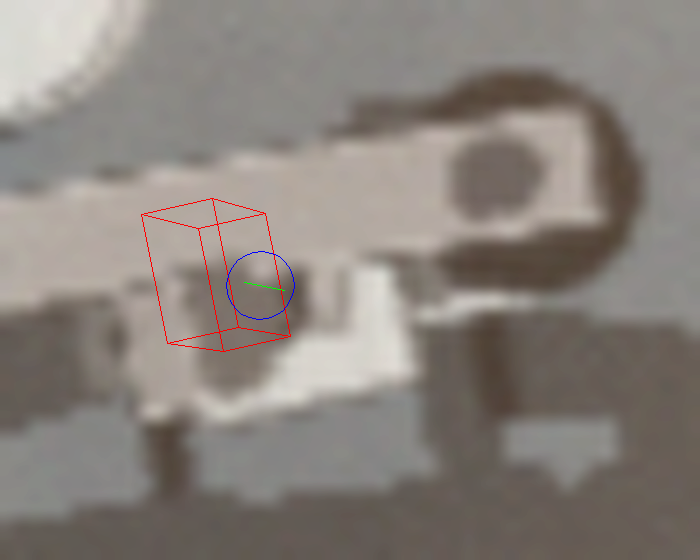

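```bash
python3 - <<'E'
from h import *
from scipy.optimize import least_squares
S=cv2.imread("pics/scene32.png")[:,:,::-1]
# nut now
print("nut top",unproj("top",180+482/6-.5,170+286/6-.5,64))
un,vn=340+172/12-.5,135+510/12-.5
print("nut scene",unproj("scene",un,vn,64))
piv=np.array([560.6,218.9])
for n in((unproj("top",180+482/6-.5,170+286/6-.5,64)),unproj("scene",un,vn,64)):
    for pv in(piv,np.array([561.0,216.8]),np.array([560.3,221])):
        d=n[:2]-pv;a=np.arctan2(d[1],d[0]);P=pv+[90*np.cos(a)+17*np.sin(a),90*np.sin(a)-17*np.cos(a)]
        print("ang %.3f len %.1f notch"%(a-np.radians(-75.8)+.6,np.hypot(*d)),P.round(1))
c=cv2.resize(S[140:180,350:370],None,fx=16,fy=16,interpolation=cv2.INTER_NEAREST);cv2.imwrite("pics/nn.png",np.clip(c[:,:,::-1].astype(float)*2-60,0,255).astype(np.uint8))
T=cv2.imread("pics/top32.png")[:,:,::-1]
c=cv2.resize(T[215:240,225:260],None,fx=20,fy=20,interpolation=cv2.INTER_NEAREST);cv2.imwrite("pics/nt.png",np.clip(c[:,:,::-1].astype(float)*1.7-30,0,255).astype(np.uint8))
E
```

```text
nut top [586.60739839  83.67823485  64.        ]
nut scene [588.71108866  84.70619307  64.        ]
ang 0.542 len 137.7 notch [560.9 127.3]
ang 0.542 len 135.6 notch [561.3 125.2]
ang 0.541 len 139.8 notch [560.5 129.4]
ang 0.559 len 137.1 notch [562.4 127.3]
ang 0.559 len 135.0 notch [562.8 125.2]
ang 0.558 len 139.2 notch [562.  129.4]
```

View pics/nn.png

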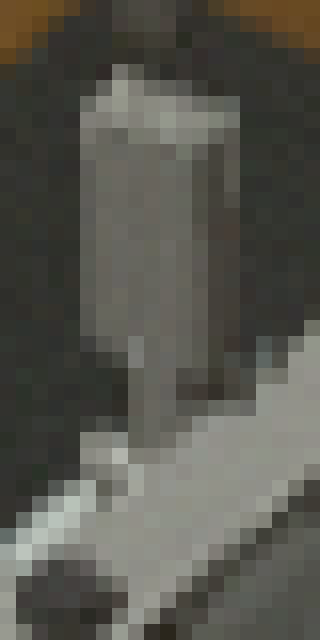

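View pics/nt.png

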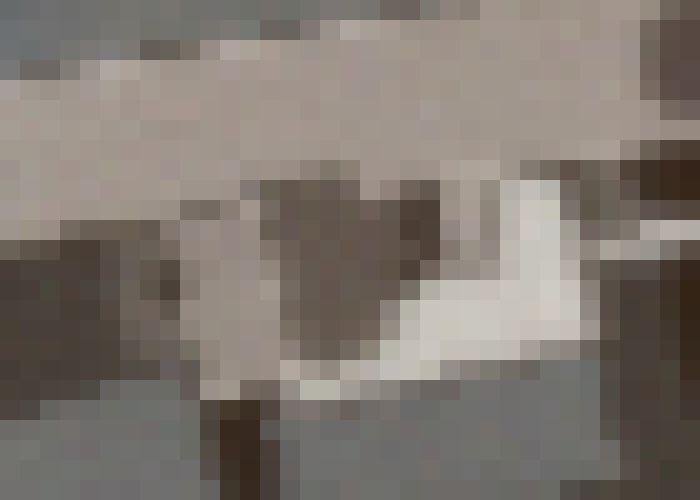

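```bash
python3 - <<'E'
from h import *
H=tri(359.5,146.1,236.25,229.3);print("head top",H,proj("scene",H),proj("top",H))
yaw=np.radians(-76);dx=np.array([np.cos(yaw),np.sin(yaw)]);dy=np.array([-dx[1],dx[0]])
for N in((561.6,127.3),):
    d=(H[:2]-N);print("lean over z54->head",d@dx,d@dy,np.degrees(np.arctan2(d@dy,H[2]-54)),np.degrees(np.arctan2(d@dx,H[2]-54)))
print("hole-notch",(np.array([566.6,126])-[561.6,127.3])@np.c_[dx,dy])
print("arm-based axis in scene",proj("scene",[561.6,127.3,60]))
E
```

```text
head top [554.56597632 129.62886347 116.06320625] [359.1830346  146.16236907] [235.97676996 229.0971463 ]
lean over z54->head -3.961370610669798 -6.261680055073812 -5.761189604768447 -3.6521210542313054
hole-notch [2.47099392 4.53698017]
arm-based axis in scene [359.37244646 164.89383589]
```

```bash
python3 go.py 556 129 150 14
```

```text
t 23.65 pos [ 522.8  -154.82  245.63] yaw 14.10 w 0.686 F [ 0.1  0.3 -0.5] M [ 0.07  0.   -0.03]
tx 9.284 ty 26.838 tz 10.077 spin 0.10
```

>>> play_rows:
  motion:
    - {"tx":0,"ty":4,"tz":2,"spin":0,"claw":255}
    - {"tx":0,"ty":8,"tz":4,"spin":0,"claw":255}
    - {"tx":0,"ty":13,"tz":6,"spin":0,"claw":255}
    - {"tx":0,"ty":18,"tz":8,"spin":0,"claw":255}
    - {"tx":0,"ty":22,"tz":9,"spin":0,"claw":255}
    - {"tx":2,"ty":26,"tz":10,"spin":0,"claw":255}
    - {"tx":5,"ty":26.8,"tz":10.1,"spin":0,"claw":255}
    - {"tx":7,"ty":26.8,"tz":10.1,"spin":0,"claw":255}

```text
time: 24.45
ee_pos: [554.0, 134.0, 172.0]
tcp_rot: [-0.207, 1.555, 0.191]
contact_force: [-0.1, -0.6, 0.1]
width: 0.002
```

```bash
python3 go.py 556 129 122 14
```

```text
t 24.45 pos [553.98 134.04 172.  ] yaw 14.56 w 0.002 F [-0.1 -0.6  0.1] M [-0.09  0.02  0.01]
tx 5.006 ty -0.484 tz 0.042 spin 0.56
```

>>> play_rows:
  motion:
    - {"tx":1,"ty":-0.4,"tz":0,"spin":0.5,"claw":255}
    - {"tx":2.5,"ty":-0.4,"tz":0,"spin":0.5,"claw":255}
    - {"tx":4,"ty":-0.4,"tz":0,"spin":0.5,"claw":255}
    - {"tx":4.7,"ty":-0.4,"tz":0,"spin":0.5,"claw":255}
    - {"tx":4.9,"ty":-0.4,"tz":0,"spin":0.5,"claw":255}
    - {"tx":4.9,"ty":-0.4,"tz":0,"spin":0.5,"claw":255}

```text
time: 25.05
ee_pos: [555.6, 129.6, 123.1]
tcp_rot: [-0.2, 1.555, 0.184]
contact_force: [0.4, -0.0, 0.1]
width: -0.001
```

>>> play_rows:
  motion:
    - {"tx":0.3,"ty":0,"tz":0,"spin":0,"claw":255}
    - {"tx":0.3,"ty":0,"tz":0,"spin":0,"claw":255}

```text
time: 25.25
ee_pos: [555.8, 129.5, 120.4]
tcp_rot: [-0.2, 1.555, 0.184]
contact_force: [0.2, 0.2, 0.1]
width: -0.001
```

>>> play_rows:
  motion:
    - {"tx":0.2,"ty":0,"tz":0,"spin":0,"claw":255}
    - {"tx":0.2,"ty":0,"tz":0,"spin":0,"claw":255}

```text
time: 25.45
ee_pos: [555.9, 129.5, 118.4]
tcp_rot: [-0.2, 1.554, 0.184]
contact_force: [-0.2, -0.7, -0.1]
width: -0.001
```

>>> play_rows:
  motion:
    - {"tx":0.2,"ty":0,"tz":0,"spin":0,"claw":255}
    - {"tx":0.2,"ty":0,"tz":0,"spin":0,"claw":255}

```text
time: 25.65
ee_pos: [555.8, 129.3, 116.1]
tcp_rot: [-0.2, 1.555, 0.184]
contact_force: [0.1, -0.1, 0.5]
width: 0.002
```

>>> play_rows:
  motion:
    - {"tx":0.15,"ty":0,"tz":0,"spin":0,"claw":255}
    - {"tx":0.15,"ty":0,"tz":0,"spin":0,"claw":255}

```text
time: 25.85
ee_pos: [555.6, 129.3, 114.4]
tcp_rot: [-0.2, 1.555, 0.184]
contact_force: [-0.7, -0.3, 0.3]
width: 0.003
```

>>> play_rows:
  motion:
    - {"tx":0.1,"ty":0,"tz":0,"spin":0,"claw":255}
    - {"tx":0.1,"ty":0,"tz":0,"spin":0,"claw":255}

```text
time: 26.05
ee_pos: [555.8, 129.3, 113.5]
tcp_rot: [-0.2, 1.555, 0.184]
contact_force: [0.2, -1.5, 1.2]
width: -0.001
```

>>> play_rows:
  motion:
    - {"tx":0.1,"ty":0,"tz":0,"spin":0,"claw":255}
    - {"tx":0.1,"ty":0,"tz":0,"spin":0,"claw":255}

```text
time: 26.25
ee_pos: [556.4, 129.6, 113.2]
tcp_rot: [-0.2, 1.554, 0.184]
contact_force: [-1.0, -1.0, 5.4]
width: -0.005
```

>>> play_rows:
  motion:
    - {"tx":-1,"ty":0,"tz":0,"spin":0,"claw":255}
    - {"tx":-4,"ty":0,"tz":0,"spin":0,"claw":255}
    - {"tx":-8,"ty":0,"tz":0,"spin":0,"claw":255}
    - {"tx":-12,"ty":-2,"tz":-1,"spin":0,"claw":255}
    - {"tx":-14,"ty":-6,"tz":-3,"spin":0,"claw":255}
    - {"tx":-14,"ty":-10,"tz":-4,"spin":0,"claw":255}
    - {"tx":-14,"ty":-15,"tz":-4,"spin":0,"claw":255}
    - {"tx":-14,"ty":-20,"tz":-4,"spin":0,"claw":255}

```text
time: 27.05
ee_pos: [564.5, -74.4, 256.3]
tcp_rot: [-0.201, 1.552, 0.184]
contact_force: [0.3, 0.2, -0.2]
width: -0.001
```

>>> play_rows:
  motion:
    - {"tx":0,"ty":-3,"tz":0,"spin":0,"claw":255}
    - {"tx":0,"ty":-6,"tz":0,"spin":0,"claw":255}
    - {"tx":0,"ty":-6,"tz":0,"spin":0,"claw":255}
    - {"tx":0,"ty":-6,"tz":0,"spin":0,"claw":255}
    - {"tx":0,"ty":-6,"tz":0,"spin":0,"claw":255}

```text
time: 27.55
ee_pos: [579.0, -131.0, 257.3]
tcp_rot: [-0.202, 1.552, 0.186]
contact_force: [1.1, 0.7, 0.3]
width: -0.001
```

```bash
python3 - <<'E'
from h import *
s=env.capture("scene");t=env.capture("top")
crop(s,"scene40.png",310,120,110,90,7);cv2.imwrite("pics/top40.png",t[:,:,::-1])
print(env.read_state()["time"],env.read_state()["ee_pos"])
E
```

```text
27.65 [ 579.09283977 -130.93657243  257.33922951]
```

View pics/scene40.png

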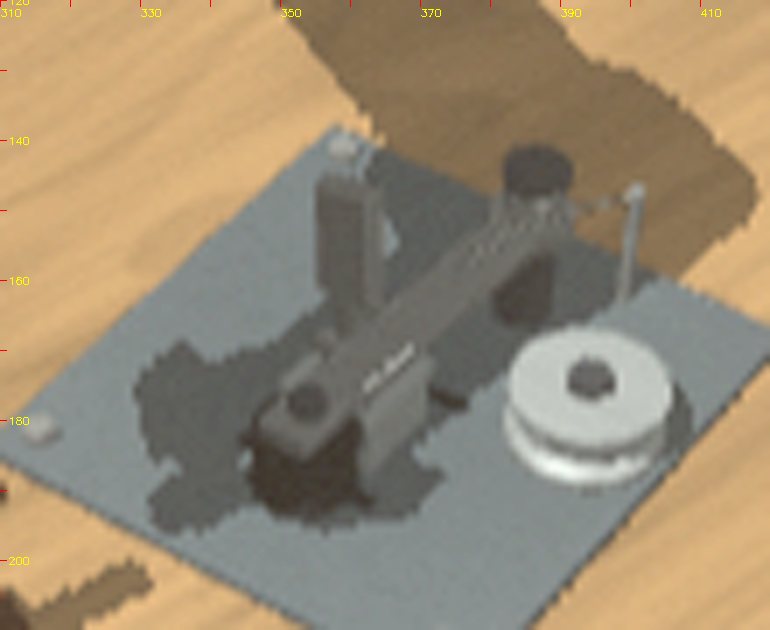

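View pics/top40.png

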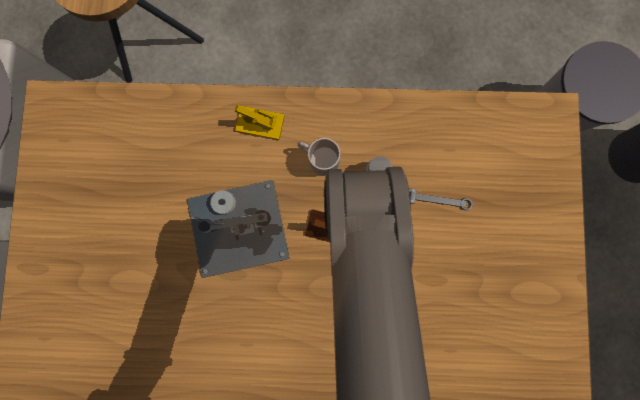

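The scene picture shows the pin standing at about (358,155) with the arm against it, and the robot is clear. The mug, jar and wrench are in their places.

```bash
python3 -c "
from rig import env
print(env.finish_job())"
```

```text
the job is handed in; nothing more can be done
None
```

The pin is home in the block's hole with the tensioner arm leaning on it, and I handed the job in at about 27.7 s of the 64 s allowed.

- **Laying the pin:** I picked it up flat and tipped it over the end of the rest's spine. I laid it head up in the rest and let go; a picture showed it lying in the trough.
- **Holding it upright:** I took it afresh by the head. My first try at turning it upright against the rest's toe board failed because the tip rode up the board. I then turned it upright by pushing its tip against the end of the rest's foot.
- **Locking the arm:** With the pin in the notch I pushed the arm back at about 4 N. The pin went into the hole at the first place I tried, so I did not need to search. It bottomed at 38 N, and I let go.

**Last checks**
- **Pin depth:** a light touch on the pin's head met it at 113.3 mm above the bench. Fully home and upright would be 113 mm, so it is home. The cameras alone had put the head at about 116 mm, but that reading is only good to a few millimetres.
- **Lean:** the spring leans the pin about 6–7° towards the robot, by camera. That is about what the hole's clearance allows (I worked out roughly 6°), so it is not perfectly vertical.
- **Tensioner arm:** by camera the arm's angle is about 0.54–0.56 rad.
- **Bystanders:** the mug, jar and wrench look unmoved against the first picture. The gripper was clear of everything when I handed in.

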